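Draw the horseshoe clip off the wheel axle with the hooked pick

TASK

The wheel on the bench stand is to come off its axle, so the sprung omega clip in the axle's groove has to be removed first. Take the hooked pick from the rack, gently touch off its hook on the axle end and feel it in through the clip's eye until it reaches the washer behind, then draw the clip straight up out of its groove with the pick, without jabbing the clip or leaning on the axle and wheel. Lay the clip in the small steel dish, put the pick back upright in the rack slot it came from, and leave everything else where it is.

Things in the scene. Friction and masses are not known exactly. Their poses are not given: they have to be found in the camera images.
- hook_pick: taller pick in the rack. Origin: axis, underside of its collar (26 mm, 4 thick), resting on the rack's top; z up. Wooden handle 16 mm square from 13 to 70 mm up, pommel 23 mm to 77. Below, a 5 mm round shank in a tight chuck stands out 40 to 74 mm, set differently each time and not measured. At its end a 3 mm round foot points 20 mm along +x, end blunt; its last 3 mm rises 1.3 mm as a lip. 95 g
- clip: dark flat omega clip of spring steel, 3 mm thick (x), 40 g. Seated: origin on the axle's axis, mid groove; x along the axle towards the wheel, z up. Eye at the top: 5.4 mm wide, sides upright, inner top round, 18 mm over the origin, outer 21; open below to the axle (top 11 mm), so the gap is 7 mm high. Legs reach 10 mm down. Snaps off straight up (+z) at 10 to 15 N, then hangs by its eye on the hook
- wheel_stand: fixed stand: board on screw feet of varying height, bracket, 108 mm wheel. Origin: board's underside, below the groove; x along the axle to the wheel, z up. Axle level, 22 mm across, centre 85 mm over the origin, free end (facing the robot) from x=-10 to -2 mm, groove x=-2 to 2, plain behind it to the 40 mm washer's face at x=7.5. Wheel from x=10, its top 139 mm over the origin
- parts_dish: round open steel dish with sloping sides, 140 mm across, 24 high; loose, 350 g. Origin: centre of its underside. Flat floor 86 mm across, 4 mm up
- tool_rack: fixed wooden rack, 70 x 180 x 85 mm high, open in front. Origin: centre of its underside; y along its length. Two slots through its 10 mm top at y = +45 and -45 mm, each 12 mm wide and from x = -7 to 25 mm; the picks stand with their axes at x = 0 and their x along the rack's x. Which pick is in which slot varies
- straight_pick: shorter pick in the rack's other slot, straight point without hook, same collar; handle top 57 mm over the rack. Origin as for the hooked pick. Not needed
- pliers_red: pliers with red grips, 175 mm long, lying on the bench; not needed. Origin: centre of its underside
- spanner_13: open-ended spanner, 186 mm long, lying on the bench; not needed. Origin: centre of its underside
- oak_block: oak block, 110 x 62 x 35 mm, on the bench; not needed. Origin: centre of its underside

How it is judged:
On the way:
1. the clip is out of its groove, above the axle, on the pick (z of clip in the frame of wheel_stand above 0.11 m and contact force between hook_pick and clip above 0.05 N), for 0.1 s.
At the end, for the whole second after the job is handed in: The clip lies at rest in the steel dish (within 60 mm of its centre, below 30 mm), the pick stands upright and at rest in its slot, within 12 mm of where it stood, and the dish has not moved over 50 mm (horizontal distance between clip and parts_dish below 0.06 m and height (world z) of clip below 0.03 m and linear speed of each of clip, hook_pick below 0.02 m/s and distance of hook_pick from where it was at the start of the episode below 0.012 m and angle between hook_pick's own z axis and vertical below 0.12 rad and distance of parts_dish from where it was at the start of the episode below 0.05 m); the robot touches nothing.
It fails at once if the pick presses on the axle, washer, wheel or stand with more than 12 N (contact force between hook_pick and wheel_stand above 12 N).
It fails at once if the pick loads the clip with more than 20 N (contact force between hook_pick and clip above 20 N).
It fails at once if the fingers touch the clip while it is on the axle (contact force between the fingers and clip above 0.5 N and distance of clip from where it was at the start of the episode below 0.02 m).
It fails at once if the robot itself leans on the wheel or its stand (contact force between any of the fingers, the arm and wheel_stand above 8 N).
It fails at once if another thing on the bench is disturbed (distance of any of straight_pick, pliers_red, spanner_13, oak_block from where it was at the start of the episode above 0.03 m).
It also fails if it takes over 72 s, if anything falls off the work surface, if the arm or the gripper's body presses on something with over 40 N, if the wrist force passes 120 N, or if a joint passes its speed limit or range.

ROBOT

A 7-joint arm with a two-finger parallel gripper is mounted at the origin on the work surface; the furniture and walls round the work are solid. World frame = base frame: x ahead of the robot, y to its left, z up, the work surface at z = 0. Lengths are in m, angles in rad, forces in N, time in s.
With the tool pointing down it reaches from about 0.375 to 0.925 m from the base axis. Payload 3.1 kg.
Tool frame: the origin (TCP) lies on the front face of the gripper's body, between the roots of the fingers; the fingertips stand 73 mm ahead of it and the grasp point (between the pads) lies 54 mm ahead of it; y points along the fingers, x is the direction in which the jaws open and shut, and the axes are right-handed (so a half turn about y gives the same grasp; the last joint's range is limited). The gripper opens to 85 mm and grips with 20 to 120 N. Pads are 22 mm wide; open, the fingers measure 114 mm over their backs; the gripper's body (76 mm by 85 mm) begins 54 mm behind the grasp point. The pads swing forward as they close: fully open they stand 13 mm farther back than shut.
Start: joints at [-1.228, 0.383, 0.044, 1.598, -0.018, 1.161, -0.05], TCP at [0.277, 0.588, 0.304] pointing down, gripper open.
Joint ranges: [-2.61, 2.61], [-0.41, 2.15], [-1.48, 1.57], [0, 2.5], [-1.57, 4.71], [0.05, 1.97], [-2.85, 2.85]. Speed limits (rad/s): [2.79, 2.79, 3.14, 3.14, 3.14, 3.14, 3.14].

INTERFACE

Orientations are given as a rotation vector (axis times angle).
In Python, from plant import r gives the robot as it stands.
- The arm moves only by the tool step_arm, never from a script. Its argument "series" is one flat list of numbers, 5 for each row, row after row: the shift along the tool's x, y, z in cm, then the turn about the tool's y in degrees, then the finger opening in cm, from 0 to 8.54. A call has exactly 5 rows; each row is the pose to reach, as a shift and turn from the pose commanded when the call began, along the tool's axes at that moment; what a row does not reach only later rows make up. A row lasts 1/8 s, in which the tool goes at most 62.5 mm and 10.7 degrees, less where a joint would pass 70% of its speed; a pose out of reach is approached as far as the arm can. A call with a gripper value outside its range is refused whole. The fingers move at their own pace and stop on an object; "force" is the grip in N (left out, the last holds). Time passes only in rows, so rows that repeat a pose let the fingers close, or fill a call up. It gives the time, the measured TCP pose, the force and the opening at its end, in the units of the state.
- r.state(): the state, without advancing time (a new reading comes with each control period).
- r.capture(name): name is "scene" or "top" or "wrist"; returns (picture, depth): 400x640x3 uint8, red, green, blue; 400x640 float32, m along the optical axis (not along the pixel's ray), 0 where there is no reading.
- r.camera_model(name): a dict with "intrinsics" (3x3 intrinsics, pixels), "position" and "attitude" of the camera in the world. Camera axes: x right, y down, z forward; pixel columns grow to the right and rows downward; lengths in m; the calibration is good to about 2 mm. The wrist camera is an equidistant fisheye: a pixel r from the principal point sees the ray r / f radians off the axis. A picture is of the moment at which its call begins: read the wrist's pose just before it. camera_model takes no time and is no camera call; for the wrist camera it gives the pose at the moment of the call.
- r.finish_job(): hands the job in, once; it reports no verdict.
Trained networks look in the newest picture that a camera, given by its name, has taken for a name from the list of things; names that differ only in an ending like _2 or _b are one class to them, and where a whole thing is asked for, a point or a joint stands for the part that bears it (a point fixed in the world has none). Each returns a list of dicts, best first, with "score" (0 to 1); they miss things now and then, are a little off and sometimes report something else, mostly with a low value. They report only what shows in the picture. A call takes as long as a camera call.
- r.spot_in(query, camera): "location" ([column, row] as shares, 0 to 1, of the picture: columns of its width, rows of its height, amid what is visible of it).
- r.regions_of(query, camera): "region" (400x640 bool, what is visible of it) and "location" ([column, row] as shares, 0 to 1, of the picture: columns of its width, rows of its height, amid what is visible of it).
The state is a dict: "clock": time; "joint_positions": joint angles; "joint_velocities": joint speeds; "tau": joint torques, N m; "position": TCP position; "tcp_rot": TCP orientation; "contact_force": force on the tool from outside, world axes, zero at the start; "moment": the same for the moment, N m; "width": finger opening in m.
Only numpy, scipy, OpenCV 4.12 (cv2) and the standard library are available. Lean on these libraries where they do the work, as an engineer would, in place of code of your own. Each camera call takes 0.05 s, during which the arm holds its last target.

## Working session

There is one attempt and no reset: what is moved stays moved. The work goes in short steps, Python scripts to look and compute and a tool call to move; the robot and the scene stay as the last step left them, time stands still between calls to the robot, and variables do not carry over. Pictures are saved under pics/ and viewed, and the job is handed in when it is done.

Besides the shell and the picture viewer there is one more tool, called after ">>>" as name(argument=value, ...), one argument or row to a line, values as JSON. step_arm: Moves the arm, as the interface text tells. Its arguments: {"type":"object","properties":{"series":{"type":"array","items":{"type":"number"}},"force":{"type":"number"}},"required":["series"]}

```bash
ls; mkdir -p pics; python3 - <<'E'
from plant import r
import cv2,numpy as np
np.set_printoptions(precision=4,suppress=True)
print(r.state())
for c in ["scene","top"]:
    p,d=r.capture(c); cv2.imwrite(f"pics/{c}0.png",p[:,:,::-1]); m=r.camera_model(c); print(c,m)
    np.savez(f"{c}0.npz",p=p,d=d,K=m["intrinsics"],t=m["position"],R=np.array(m["attitude"]))
print(r.state()["clock"])
E
```

```text
pics
{'clock': 0.0, 'joint_positions': array([-1.2278,  0.3838,  0.0438,  1.5996, -0.0179,  1.1612, -0.0499]), 'joint_velocities': array([ 0.0009, -0.0008,  0.0018,  0.0012,  0.001 ,  0.0007,  0.0021]), 'tau': array([ -0.0004, -43.3462,   1.0247, -24.952 ,   0.0106,   0.0112,
        -0.    ]), 'position': array([0.277 , 0.5872, 0.3025]), 'tcp_rot': array([-1.3876, -0.8772,  0.8807]), 'contact_force': array([-0.3656, -0.134 ,  0.0366]), 'moment': array([-0.046 ,  0.0304,  0.0121]), 'width': 0.08506890707623553}
scene {'intrinsics': array([[369.8646,   0.    , 317.9812],
       [  0.    , 369.8646, 197.967 ],
       [  0.    ,   0.    ,   1.    ]]), 'position': array([ 0.0432, -0.4518,  0.6228]), 'attitude': array([-2.147 ,  0.8272, -0.4031])}
top {'intrinsics': array([[436.4225,   0.    , 321.4523],
       [  0.    , 436.4225, 197.2322],
       [  0.    ,   0.    ,   1.    ]]), 'position': array([0.2982, 0.0074, 1.119 ]), 'attitude': array([-2.098 ,  2.1558, -0.1735])}
0.1
```

View pics/scene0.png

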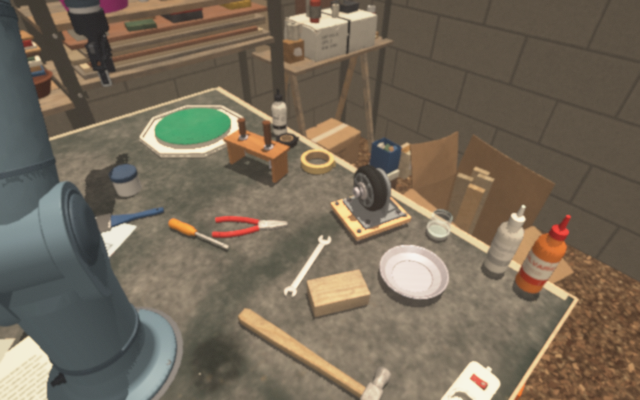

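View pics/top0.png

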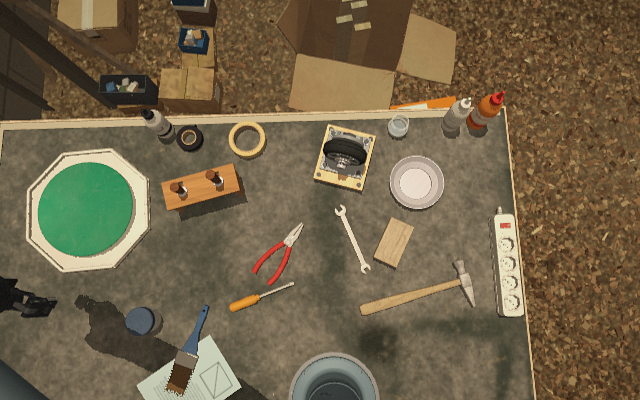

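```bash
python3 - <<'E'
from scipy.spatial.transform import Rotation as R
print(R.from_rotvec([-1.3876,-0.8772,0.8807]).as_matrix().round(3))
E
```

```text
[[ 0.427 -0.001 -0.904]
 [ 0.904 -0.002  0.427]
 [-0.003 -1.    -0.   ]]
```

```bash
cat > h.py <<'E'
import numpy as np,cv2
from scipy.spatial.transform import Rotation as R
np.set_printoptions(precision=4,suppress=True)
def cloud(d,m):
    K=np.array(m["intrinsics"]);v,u=np.mgrid[0:d.shape[0],0:d.shape[1]]
    P=np.stack([(u-K[0,2])/K[0,0]*d,(v-K[1,2])/K[1,1]*d,d],-1)
    return P@R.from_rotvec(m["attitude"]).as_matrix().T+np.array(m["position"])
def unproj_w(m,d):
    K=np.array(m["intrinsics"]);v,u=np.mgrid[0:d.shape[0],0:d.shape[1]].astype(float)
    x=(u-K[0,2]);y=(v-K[1,2]);rr=np.hypot(x,y);th=rr/K[0,0];s=np.tan(th)/np.maximum(rr,1e-9)
    P=np.stack([x*s*d,y*s*d,d],-1)
    return P@R.from_rotvec(m["attitude"]).as_matrix().T+np.array(m["position"])
def proj(m,p,fish=False):
    K=np.array(m["intrinsics"]);q=(np.atleast_2d(p)-m["position"])@R.from_rotvec(m["attitude"]).as_matrix()
    if not fish: return np.stack([K[0,0]*q[:,0]/q[:,2]+K[0,2],K[1,1]*q[:,1]/q[:,2]+K[1,2]],-1)
    rr=np.hypot(q[:,0],q[:,1]);th=np.arctan2(rr,q[:,2]);s=K[0,0]*th/np.maximum(rr,1e-9)
    return np.stack([q[:,0]*s+K[0,2],q[:,1]*s+K[1,2]],-1)
E
python3 - <<'E'
from plant import r
from h import *
out={}
for c in ["top","scene"]:
    f=np.load(c+"0.npz");m=r.camera_model(c);P=cloud(f["d"],m)
    for q in ["tool_rack","hook_pick","straight_pick","wheel_stand","parts_dish","clip"]:
        try: L=r.regions_of(q,c)
        except Exception as e: print(e);continue
        for i,o in enumerate(L[:3]):
            g=o["region"]; X=P[g&(f["d"]>0)]
            out[f"{c}_{q}_{i}"]=g
            if len(X): print(c,q,round(o["score"],2),np.array(o["location"])*[640,400],len(X),X.min(0),X.max(0),np.median(X,0))
            else: print(c,q,o["score"])
np.savez("reg0.npz",**out)
print(r.state()["clock"])
E
```

```text
top tool_rack 0.57 [196.8 184.4] 1955 [ 0.4573  0.2138 -0.0057] [0.5917 0.422  0.1427] [0.5093 0.309  0.0846]
top hook_pick 0.58 [215.168 174.52 ] 139 [0.5134 0.2544 0.0847] [0.5344 0.2732 0.1665] [0.5204 0.2612 0.1413]
top hook_pick 0.52 [286.272 250.2  ] 550 [ 0.2749  0.0695 -0.0044] [0.421  0.1897 0.0159] [0.3559 0.1191 0.0098]
top straight_pick 0.65 [179.008 186.88 ] 153 [0.4896 0.3399 0.0465] [0.5262 0.3701 0.1447] [0.4996 0.3476 0.1248]
top wheel_stand 0.71 [344.512 157.32 ] 2918 [ 0.5041 -0.1259 -0.0038] [0.6893 0.033  0.1538] [ 0.5722 -0.0433  0.0347]
top wheel_stand 0.54 [349.376 235.88 ] 333 [ 0.2984 -0.0973 -0.0049] [ 0.4646 -0.0185  0.0117] [ 0.3877 -0.0577  0.0059]
top parts_dish 0.68 [414.08 179.08] 2265 [ 0.4535 -0.2975 -0.0046] [ 0.5975 -0.161   0.0329] [ 0.5251 -0.2315  0.0094]
top parts_dish 0.26 [393.216 242.4  ] 1170 [ 0.3085 -0.2083 -0.0042] [ 0.4311 -0.1103  0.0416] [ 0.3696 -0.1592  0.0353]
top parts_dish 0.17 [345.92 156.6 ] 2832 [ 0.5041 -0.1311 -0.003 ] [0.6799 0.0355 0.1538] [ 0.5718 -0.0432  0.0351]
scene tool_rack 0.81 [259.776 149.8  ] 1536 [ 0.4602  0.2132 -0.0018] [0.6319 0.3996 0.0951] [0.5103 0.2841 0.0815]
scene hook_pick 0.63 [263.68 135.08] 186 [0.5139 0.2532 0.0881] [0.5381 0.2785 0.1654] [0.5208 0.2594 0.127 ]
scene straight_pick 0.7 [241.28 131.4 ] 180 [ 0.4899  0.3395 -0.0014] [0.6374 0.5779 0.1444] [0.4996 0.3474 0.1133]
scene wheel_stand 0.66 [369.088 205.6  ] 3341 [ 0.5038 -0.1286 -0.6933] [1.5088 0.5036 0.1525] [ 0.5669 -0.068   0.036 ]
scene parts_dish 0.58 [416.384 271.32 ] 2790 [ 0.454  -0.2951  0.0019] [ 0.5925 -0.1589  0.0269] [ 0.5323 -0.2262  0.0103]
0.7
```

```bash
python3 - <<'E'
from h import *
a=cv2.imread("pics/top0.png");b=cv2.imread("pics/scene0.png")
t=[a[150:230,150:260],a[115:205,305:385],b[110:190,215:305],b[150:250,320:420]]
t=[cv2.resize(x,(400,300),interpolation=cv2.INTER_CUBIC) for x in t]
cv2.imwrite("pics/z0.png",np.vstack([np.hstack(t[:2]),np.hstack(t[2:])]))
E
```

```text
(no output)
```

View pics/z0.png

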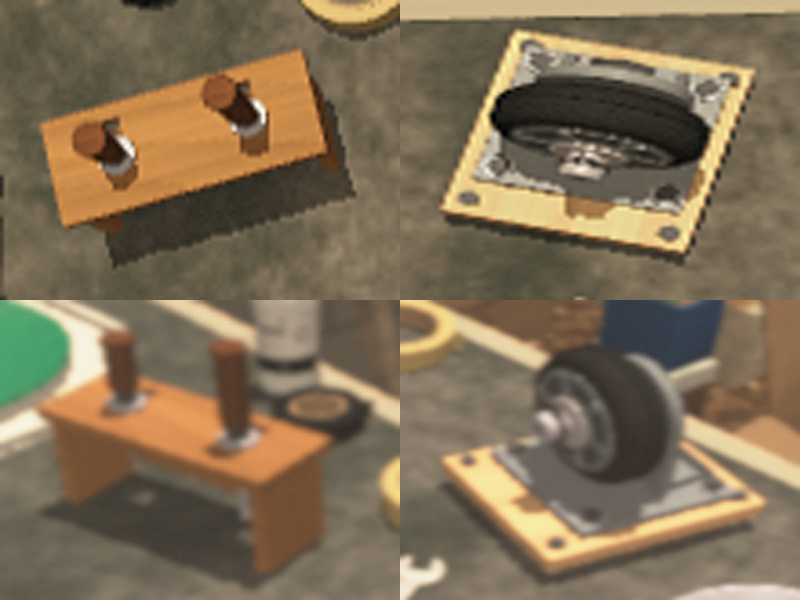

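```bash
python3 - <<'E'
from plant import r
from h import *
G=np.load("reg0.npz")
for c in ["top","scene"]:
    f=np.load(c+"0.npz");m=r.camera_model(c);P=cloud(f["d"],m);ok=f["d"]>0
    X=P[(P[...,0]>.42)&(P[...,0]<.63)&(P[...,1]>.18)&(P[...,1]<.46)&ok]
    t=X[np.abs(X[:,2]-.0855)<.005]
    (cx,cy),(w,h),a=cv2.minAreaRect((t[:,:2]*1000).astype(np.float32)); print(c,"rack",cx,cy,w,h,a,"z",np.median(t[:,2]))
    for nm,lo in [("hook",.155),("str",.135)]:
        s=X[X[:,2]>lo]; s=s[s[:,1]<.3] if nm=="hook" else s[s[:,1]>.3]
        print(nm,len(s),s.min(0),s.max(0),np.median(s[:,2]),cv2.minAreaRect((s[:,:2]*1000).astype(np.float32)))
    # handle mid
    for lo,hi in [(.10,.15)]:
        s=X[(X[:,2]>lo)&(X[:,2]<hi)&(X[:,1]<.3)]; print("handle",s.min(0),s.max(0))
    # dish
    X=P[(P[...,0]>.42)&(P[...,0]<.63)&(P[...,1]>-.32)&(P[...,1]<-.14)&ok]
    s=X[(X[:,2]>.015)&(X[:,2]<.035)]; (dx,dy),rad=cv2.minEnclosingCircle((s[:,:2]*1000).astype(np.float32)); print("dish",dx,dy,rad)
    # stand
    X=P[(P[...,0]>.48)&(P[...,0]<.70)&(P[...,1]>-.135)&(P[...,1]<.05)&ok]
    hst,e=np.histogram(X[:,2],bins=np.arange(0,.17,.005)); print(dict(zip((e[:-1]*1000).round().astype(int).tolist(),hst.tolist())))
    s=X[X[:,2]>.12]; q=cv2.minAreaRect((s[:,:2]*1000).astype(np.float32)); print("tyre",q,X[:,2].max())
    for lo,hi in [(.013,.027),(.02,.03)]:
        s=X[(X[:,2]>lo)&(X[:,2]<hi)]; print("board",lo,cv2.minAreaRect((s[:,:2]*1000).astype(np.float32)),np.median(s[:,2]))
E
```

```text
top rack 513.2044677734375 308.4792175292969 71.72293853759766 180.5070037841797 14.639055252075195 z 0.08498201443325237
hook 79 [0.5134 0.2549 0.1575] [0.5351 0.276  0.1665] 0.16199540334429563 ((524.16796875, 264.30621337890625), (20.545652389526367, 20.538835525512695), 43.9022102355957)
str 75 [0.492  0.3399 0.1369] [0.5118 0.3611 0.1447] 0.1416101630908445 ((501.8890380859375, 350.5075378417969), (21.240652084350586, 19.823902130126953), 89.92068481445312)
handle [0.5151 0.2557 0.1023] [0.5325 0.2694 0.1495]
dish 497.48052978515625 -213.17617797851562 98.16696166992188
{0: 1178, 5: 12, 10: 6, 15: 17, 20: 296, 25: 694, 30: 423, 35: 222, 40: 55, 45: 7, 50: 3, 55: 2, 60: 5, 65: 6, 70: 5, 75: 13, 80: 9, 85: 9, 90: 14, 95: 38, 100: 62, 105: 90, 110: 82, 115: 76, 120: 77, 125: 101, 130: 119, 135: 116, 140: 119, 145: 167, 150: 31, 155: 0, 160: 0}
tyre ((583.943359375, -43.584632873535156), (96.24064636230469, 64.59552764892578), 72.41059112548828) 0.15375556225803155
board 0.013 ((593.4699096679688, -46.63124084472656), (129.98106384277344, 151.3612518310547), 73.48693084716797) 0.025
[... 707 characters left out ...]
172 98.38002014160156
{0: 1349, 5: 0, 10: 34, 15: 118, 20: 138, 25: 685, 30: 419, 35: 406, 40: 66, 45: 16, 50: 27, 55: 25, 60: 37, 65: 43, 70: 33, 75: 37, 80: 43, 85: 46, 90: 68, 95: 78, 100: 92, 105: 106, 110: 95, 115: 82, 120: 91, 125: 94, 130: 110, 135: 105, 140: 90, 145: 112, 150: 30, 155: 0, 160: 0}
tyre ((589.5017700195312, -47.763343811035156), (94.57295227050781, 53.20576858520508), 74.13642883300781) 0.15254478703771301
board 0.013 ((593.0486450195312, -46.98017883300781), (132.1564178466797, 151.31393432617188), 73.26471710205078) 0.025337754666244883
board 0.02 ((593.0486450195312, -46.98017883300781), (132.1564178466797, 151.31393432617188), 73.26471710205078) 0.02676681416737592
```

```bash
cat >> h.py <<'E'
def delta(s,p,yaw):
    """move from state s to TCP p, tool x heading yaw (deg) -> cm,cm,cm,deg"""
    M=R.from_rotvec(s["tcp_rot"]).as_matrix(); d=M.T@(np.array(p)-s["position"])*100
    h=np.degrees(np.arctan2(M[1,0],M[0,0])); t=(h-yaw+180)%360-180
    print("d",d.round(3),"turn",round(t,2),"| pos",s["position"],"head",round(h,2),"tilt",np.degrees(np.arccos(-M[2,1])).round(2),"F",s["contact_force"],"t",s["clock"],"w",round(s["width"],4),"j7",s["joint_positions"].round(2))
E
python3 - <<'E'
from plant import r
from h import *
delta(r.state(),[.5243,.2642,.29],14.4)
E
```

```text
d [-18.74    1.39  -36.149] turn 50.35 | pos [0.2773 0.5879 0.3039] head 64.75 tilt 0.01 F [ 0.0977  0.4407 -0.0778] t 0.7 w 0.0856 j7 [-1.23  0.38  0.04  1.6  -0.02  1.16 -0.05]
```

>>> step_arm(
  series=[-2.8,0.2,-5.4,10,8.5,-5.6,0.4,-10.8,20,8.5,-8.4,0.6,-16.2,30,8.5,-11.2,0.8,-21.6,40,8.5,-14,1.0,-27,50.3,8.5],
)

```text
clock: 1.32
position: [0.4628, 0.3445, 0.2942]
tcp_rot: [-1.561, -0.194, 0.193]
contact_force: [2.2, 0.5, -0.7]
width: 0.085
```

```bash
python3 - <<'E'
from plant import r
from h import *
delta(r.state(),[.5243,.2642,.25],14.4)
E
```

```text
d [ 3.997  4.421 -9.291] turn -0.28 | pos [0.4628 0.3445 0.2942] head 14.12 tilt 0.06 F [ 2.2389  0.505  -0.718 ] t 1.325 w 0.085 j7 [-0.98  0.26  0.31  1.8  -0.09  1.09 -0.39]
```

>>> step_arm(
  series=[2,2,-4.7,0,8.5,4.0,4.2,-9.4,0,8.5,4.0,4.2,-9.4,0,8.5,4.0,4.2,-9.4,0,8.5,4.0,4.2,-9.4,0,8.5],
)

```text
clock: 1.95
position: [0.5233, 0.2673, 0.2525]
tcp_rot: [-1.56, -0.201, 0.2]
contact_force: [-0.8, 1.3, -0.0]
width: 0.0852
```

```bash
python3 - <<'E'
from plant import r
from h import *
delta(r.state(),[.5243,.2642,.179],14.4)
m=r.camera_model("wrist");p,d=r.capture("wrist");cv2.imwrite("pics/w1.png",p[:,:,::-1]);np.savez("w1.npz",p=p,d=d);print(m)
delta(r.state(),[.5243,.2642,.179],14.4)
E
```

```text
d [ 0.017  7.345 -0.335] turn 0.24 | pos [0.5233 0.2673 0.2525] head 14.64 tilt 0.09 F [-0.7876  1.3111 -0.0105] t 1.95 w 0.0852 j7 [-0.84  0.33  0.35  1.82 -0.13  1.02 -0.18]
{'intrinsics': array([[309.7069,   0.    , 320.771 ],
       [  0.    , 309.7069, 203.4536],
       [  0.    ,   0.    ,   1.    ]]), 'position': array([0.5048, 0.3352, 0.3225]), 'attitude': array([2.8415, 0.3658, 0.0538])}
d [ 0.02   7.345 -0.332] turn 0.25 | pos [0.5232 0.2673 0.2524] head 14.65 tilt 0.09 F [-0.0603  0.7025  0.6613] t 2.0 w 0.085 j7 [-0.84  0.33  0.35  1.82 -0.13  1.02 -0.18]
```

View pics/w1.png

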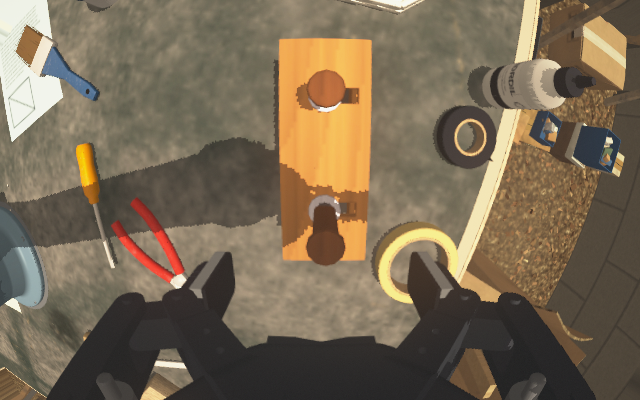

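```bash
python3 - <<'E'
from plant import r
from h import *
m=r.camera_model("wrist");d=np.load("w1.npz")["d"];P=unproj_w(m,d)
X=P[(np.hypot(P[...,0]-.524,P[...,1]-.264)<.03)&(P[...,2]>.15)&(P[...,2]<.17)]
print(len(X),X.min(0),X.max(0),cv2.minAreaRect((X[:,:2]*1000).astype(np.float32)))
t=P[(np.abs(P[...,2]-.085)<.004)&(np.hypot(P[...,0]-.51,P[...,1]-.31)<.13)]
print(cv2.minAreaRect((t[:,:2]*1000).astype(np.float32)),np.median(t[:,2]))
E
```

```text
1142 [0.515  0.2546 0.1501] [0.5369 0.2771 0.1638] ((525.8961791992188, 265.89178466796875), (22.268278121948242, 22.060550689697266), 87.33100128173828)
((515.2462158203125, 308.66845703125), (71.02233123779297, 181.15895080566406), 14.381020545959473) 0.08501657199547916
```

>>> step_arm(
  series=[0,0,-0.15,0,8.5,0.05,1,-0.3,0.2,8.5,0.05,2.5,-0.3,0.2,8.5,0.05,4,-0.3,0.2,8.5,0.05,4.5,-0.3,0.2,8.5],
)

```text
clock: 2.62
position: [0.5241, 0.2617, 0.2046]
tcp_rot: [-1.564, -0.193, 0.198]
contact_force: [-0.5, -0.0, 0.6]
width: 0.0851
```

```bash
python3 - <<'E'
from plant import r
from h import *
delta(r.state(),[.5243,.2642,.179],14.4)
E
```

```text
d [0.093 2.557 0.241] turn -0.16 | pos [0.5241 0.2617 0.2046] head 14.24 tilt 0.22 F [-0.5442 -0.0257  0.6394] t 2.625 w 0.0851 j7 [-0.82  0.39  0.34  1.85 -0.16  0.93 -0.15]
```

>>> step_arm(
  series=[0.1,0.8,0.3,0,8.5,0.1,1.6,0.3,0,8.5,0.1,2.5,0.3,0,8.5,0.1,2.5,0.3,0,8.5,0.1,2.5,0.3,0,6],
)

```text
clock: 3.25
position: [0.5256, 0.2654, 0.182]
tcp_rot: [-1.562, -0.195, 0.195]
contact_force: [0.8, -0.7, 0.1]
width: 0.0692
```

>>> step_arm(
  series=[0,0,0,0,4,0,0,0,0,2.6,0,0,0,0,2.0,0,0,0,0,1.8,0,0,0,0,1.7],
  force=60,
)

```text
clock: 3.88
position: [0.5256, 0.2655, 0.1821]
tcp_rot: [-1.562, -0.196, 0.195]
contact_force: [-0.1, 0.3, 1.2]
width: 0.0173
```

```bash
python3 - <<'E'
from plant import r
from h import *
delta(r.state(),[.525,.2655,.179],14.4)
m=r.camera_model("wrist");p,d=r.capture("wrist");cv2.imwrite("pics/w2.png",p[:,:,::-1]);
E
```

```text
d [-0.059  0.311  0.017] turn -0.15 | pos [0.5256 0.2655 0.1821] head 14.25 tilt 0.03 F [-0.138   0.2904  1.2337] t 3.875 w 0.0173 j7 [-0.81  0.42  0.34  1.86 -0.17  0.89 -0.15]
```

View pics/w2.png

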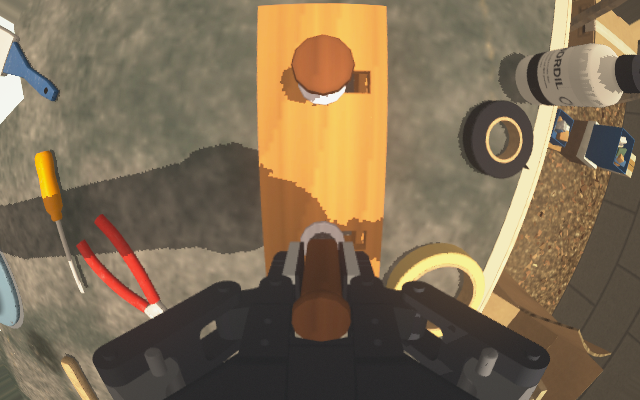

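>>> step_arm(
  series=[0,0,0,0,1,0,0,0,0,1,0,0,0,0,1,0,0,0,0,1,0,-0.2,0,0,1],
  force=100,
)

```text
clock: 4.55
position: [0.5247, 0.2651, 0.1832]
tcp_rot: [-1.563, -0.194, 0.197]
contact_force: [0.2, 0.2, -1.1]
width: 0.0149
```

```bash
python3 - <<'E'
from plant import r
from h import *
delta(r.state(),[.525,.2655,.30],14.4)
E
```

```text
d [  0.015 -11.685   0.025] turn -0.15 | pos [0.5247 0.2651 0.1832] head 14.25 tilt 0.11 F [ 0.1833  0.2298 -1.101 ] t 4.55 w 0.0149 j7 [-0.82  0.42  0.34  1.86 -0.17  0.89 -0.15]
```

>>> step_arm(
  series=[0,-2,0,0,1,0,-4.5,0,0,1,0,-7.5,0,0,1,0,-10,0,0,1,0,-11.7,0,0,1],
)

```text
clock: 5.18
position: [0.5258, 0.2654, 0.3032]
tcp_rot: [-1.561, -0.197, 0.193]
contact_force: [-0.1, 0.1, -0.8]
width: 0.0152
```

```bash
python3 - <<'E'
from plant import r
from h import *
delta(r.state(),[.525,.2655,.30],14.4)
for c in ["wrist","scene"]:
    m=r.camera_model(c);p,d=r.capture(c);np.savez(c+"3.npz",p=p,d=d);cv2.imwrite(f"pics/{c}3.png",p[:,:,::-1] if c=="wrist" else cv2.resize(p[20:220,180:400,::-1],(660,600),interpolation=cv2.INTER_CUBIC));
E
```

```text
d [-0.077  0.32   0.03 ] turn -0.17 | pos [0.5258 0.2654 0.3032] head 14.23 tilt 0.13 F [-0.1008  0.1196 -0.7838] t 5.175 w 0.0152 j7 [-0.85  0.28  0.37  1.77 -0.11  1.12 -0.2 ]
```

View pics/wrist3.png

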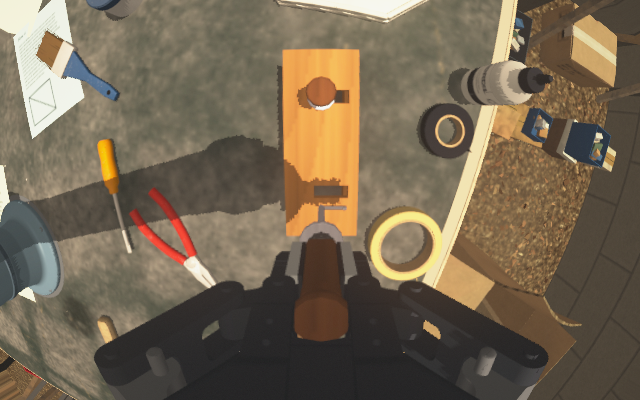

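View pics/scene3.png

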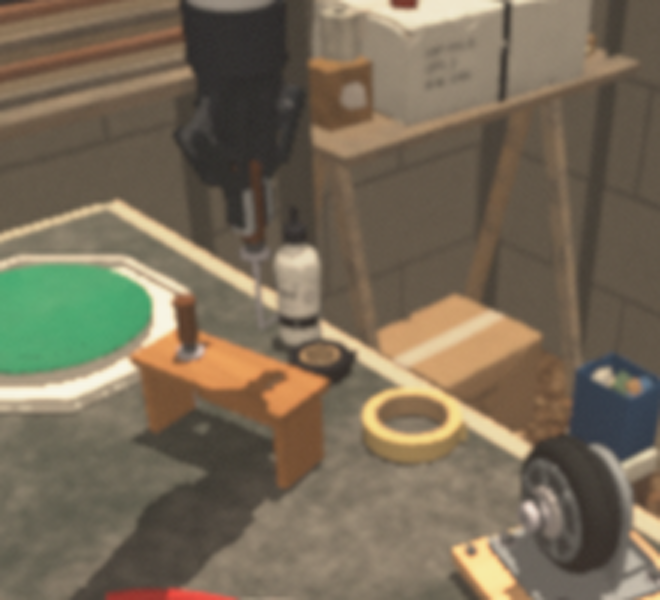

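```bash
python3 - <<'E'
from plant import r
from h import *
f=np.load("wrist3.npz");p=f["p"];d=f["d"]
cv2.imwrite("pics/w3z.png",cv2.resize(p[190:250,290:370,::-1],(800,600),interpolation=cv2.INTER_CUBIC))
s=r.state();m=r.camera_model("wrist");T=R.from_rotvec(s["tcp_rot"]).as_matrix()
for L in [40,50,60,70,74]:
    q=[s["position"]+T@np.array(v) for v in [[0,.097+L/1000-.0015,0],[.02,.097+L/1000-.0015,0]]]
    print(L,proj(m,q,True).round(1).tolist())
print(d[200:216:2,316:350:3])
P=unproj_w(m,d); print(((P[206:211:2,322:348:3]-s["position"])@T).reshape(-1,3))
E
```

```text
40 [[321.3, 219.1], [349.8, 219.1]]
50 [[321.3, 214.7], [348.5, 214.6]]
60 [[321.3, 210.6], [347.4, 210.6]]
70 [[321.2, 206.8], [346.4, 206.8]]
74 [[321.2, 205.4], [346.0, 205.4]]
[[0.2988 0.2995 0.299  0.2993 0.2991 0.3002 0.2988 0.3003 0.2999 0.2989
  0.2994 0.2993]
 [0.3015 0.2996 0.2992 0.3008 0.2995 0.2993 0.2992 0.2984 0.3    0.299
  0.2994 0.2993]
 [0.3    0.301  0.2997 0.2992 0.2995 0.2991 0.3005 0.2997 0.2999 0.2996
  0.2999 0.3005]
 [0.3003 0.2411 0.2399 0.2446 0.2425 0.2436 0.2431 0.2449 0.2439 0.2443
  0.2428 0.3007]
 [0.3009 0.238  0.2366 0.2441 0.2446 0.2442 0.244  0.2438 0.2431 0.242
  0.2422 0.3012]
 [0.2999 0.2304 0.2305 0.3024 0.3024 0.3018 0.3028 0.3011 0.3024 0.3009
  0.3016 0.3021]
 [0.3023 0.2244 0.225  0.3013 0.3025 0.3022 0.3017 0.301  0.303  0.3007
  0.3032 0.3018]
 [0.3028 0.2225 0.2221 0.3047 0.3015 0.3022 0.3029 0.3024 0.3024 0.3018
  0.302  0.3031]]
[[ 0.0006  0.16    0.0023]
 [ 0.003   0.1645  0.001 ]
 [ 0.0053  0.1625  0.0016]
 [ 0.0077  0.1636  0.0012]
 [ 0.01    0.1631  0.0014]
 [ 0.0125  0.1649  0.0009]
 [ 0.0148  0.1638  0.0012]
 [ 0.0172  0.1642  0.0011]
 [ 0.0195  0.1628  0.0015]
 [ 0.0006  0.1564  0.0018]
 [ 0.003   0.1636 -0.0004]
 [ 0.0053  0.1641 -0.0005]
 [ 0.0077  0.1638 -0.0004]
 [ 0.0101  0.1635 -0.0004]
 [ 0.0124  0.1633 -0.0003]
 [ 0.0148  0.1627 -0.0001]
 [ 0.017   0.1616  0.0002]
 [ 0.0194  0.1617  0.0002]
 [ 0.0005  0.1502  0.0021]
 [ 0.0038  0.2189 -0.0192]
 [ 0.0068  0.2189 -0.0192]
 [ 0.0097  0.2183 -0.019 ]
 [ 0.0126  0.2192 -0.0193]
 [ 0.0155  0.2177 -0.0188]
 [ 0.0185  0.2189 -0.0192]
 [ 0.0213  0.2174 -0.0188]
 [ 0.0243  0.2181 -0.019 ]]
```

View pics/w3z.png

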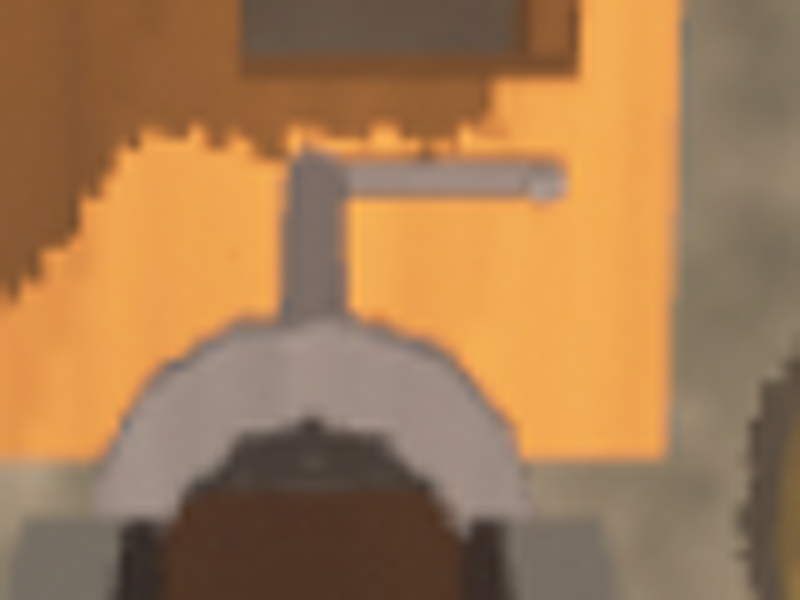

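```bash
python3 - <<'E'
from plant import r
from h import *
for c,(u,v) in [("scene",(356,191)),("top",(340,165))]:
    f=np.load(c+"0.npz");m=r.camera_model(c);P=cloud(f["d"],m)
    print(c);print(P[v-6:v+7:2,u-6:u+7:2].reshape(-1,3).round(3).tolist())
E
```

```text
scene
[[0.654, 0.073, -0.0], [0.658, 0.07, -0.0], [0.578, -0.004, 0.085], [0.569, -0.018, 0.097], [0.555, -0.036, 0.115], [0.564, -0.034, 0.11], [0.562, -0.041, 0.114], [0.647, 0.066, 0.001], [0.652, 0.063, 0.0], [0.553, -0.026, 0.105], [0.554, -0.031, 0.107], [0.559, -0.033, 0.106], [0.562, -0.036, 0.106], [0.561, -0.042, 0.11], [0.642, 0.061, -0.0], [0.549, -0.024, 0.1], [0.547, -0.032, 0.105], [0.548, -0.037, 0.108], [0.552, -0.039, 0.107], [0.557, -0.041, 0.106], [0.56, -0.044, 0.106], [0.635, 0.055, 0.001], [0.548, -0.026, 0.096], [0.546, -0.033, 0.101], [0.545, -0.04, 0.106], [0.551, -0.041, 0.103], [0.552, -0.045, 0.105], [0.559, -0.045, 0.101], [0.629, 0.049, -0.0], [0.634, 0.046, -0.001], [0.548, -0.032, 0.094], [0.544, -0.041, 0.101], [0.548, -0.044, 0.101], [0.553, -0.046, 0.099], [0.558, -0.047, 0.097], [0.624, 0.044, -0.001], [0.626, 0.039, 0.001], [0.545, -0.035, 0.091], [0.543, -0.042, 0.097], [0.548, -0.044, 0.095], [0.552, -0.046, 0.094], [0.56, -0.046, 0.089], [0.579, 0.005, 0.042], [0.588, 0.006, 0.036], [0.592, 0.003, 0.035], [0.596, -0.0, 0.035], [0.573, -0.024, 
[... 528 characters left out ...]
0.104], [0.558, -0.047, 0.097], [0.569, -0.019, 0.036], [0.57, -0.024, 0.031], [0.552, -0.027, 0.105], [0.551, -0.031, 0.108], [0.551, -0.036, 0.108], [0.551, -0.041, 0.108], [0.552, -0.046, 0.103], [0.564, -0.019, 0.035], [0.564, -0.024, 0.036], [0.548, -0.027, 0.102], [0.546, -0.031, 0.107], [0.547, -0.036, 0.105], [0.547, -0.041, 0.103], [0.564, -0.05, 0.033], [0.56, -0.019, 0.032], [0.559, -0.024, 0.033], [0.559, -0.029, 0.035], [0.547, -0.032, 0.084], [0.545, -0.037, 0.092], [0.543, -0.041, 0.097], [0.558, -0.049, 0.034], [0.555, -0.019, 0.032], [0.554, -0.024, 0.034], [0.553, -0.029, 0.035], [0.554, -0.034, 0.034], [0.553, -0.039, 0.034], [0.553, -0.044, 0.036], [0.553, -0.049, 0.035]]
```

```bash
python3 - <<'E'
from plant import r
from h import *
delta(r.state(),[.501,-.0204,.30],-16.5)
E
```

```text
d [ -9.524   0.282 -27.115] turn 30.74 | pos [0.5266 0.2658 0.3037] head 14.24 tilt 0.29 F [ 0.052  -0.0948 -1.6348] t 5.275 w 0.0149 j7 [-0.85  0.28  0.37  1.77 -0.11  1.12 -0.2 ]
```

>>> step_arm(
  series=[-2,0,-5,6.4,1,-4,0,-11,13,1,-6,0,-17,20,1,-8,0,-23,26,1,-9.5,0.2,-27,30.8,1],
)

```text
clock: 5.9
position: [0.4985, -0.0232, 0.2981]
tcp_rot: [-1.559, 0.233, -0.231]
contact_force: [-0.3, 0.2, -2.2]
width: 0.0153
```

>>> step_arm(
  series=[0,0,0,0,1,0,0,0,0,1,0,0,0,0,1,0,0,0,0,1,0,0,0,0,1],
)

```text
clock: 6.52
position: [0.4999, -0.0188, 0.2988]
tcp_rot: [-1.559, 0.226, -0.225]
contact_force: [-0.3, 0.5, -1.3]
width: 0.0151
```

```bash
cat > look.py <<'E'
import sys
from plant import r
from h import *
n=sys.argv[1]
delta(r.state(),[.501,-.0204,.30],-16.5)
for c in sys.argv[2:]:
    s=r.state();m=r.camera_model(c);p,d=r.capture(c);np.savez(c+n+".npz",p=p,d=d,pos=s["position"],rot=s["tcp_rot"],K=m["intrinsics"],t=m["position"],a=m["attitude"]);cv2.imwrite(f"pics/{c}{n}.png",p[:,:,::-1])
E
python3 look.py 4 wrist scene top
```

```text
d [ 0.15  -0.121 -0.122] turn 0.05 | pos [ 0.4999 -0.0188  0.2988] head -16.45 tilt 0.01 F [-0.2931  0.544  -1.2766] t 6.525 w 0.0151 j7 [-0.61  0.1   0.61  1.98 -0.07  1.08 -0.26]
```

View pics/wrist4.png

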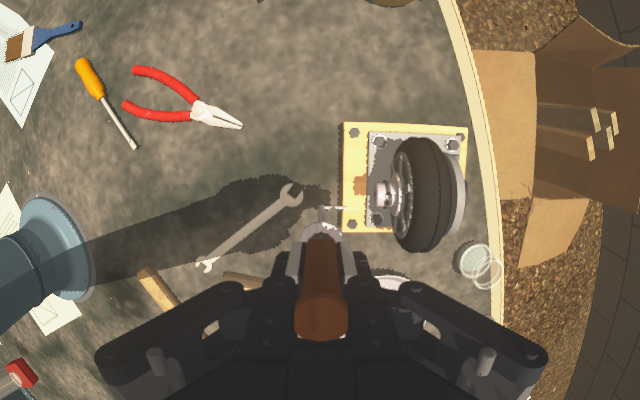

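```bash
python3 - <<'E'
from h import *
f=np.load("wrist4.npz");p=f["p"];d=f["d"];m=dict(intrinsics=f["K"],position=f["t"],attitude=f["a"])
cv2.imwrite("pics/w4z.png",cv2.resize(p[160:240,310:420,::-1],(800,582),interpolation=cv2.INTER_CUBIC))
P=unproj_w(m,d);T=R.from_rotvec(f["rot"]).as_matrix();Q=(P-f["pos"])@T
s=P[(P[...,2]>.02)&(P[...,2]<.045)&(P[...,0]>.48)&(P[...,0]<.70)&(P[...,1]>-.14)&(P[...,1]<.05)]
print("board",cv2.minAreaRect((s[:,:2]*1000).astype(np.float32)),np.median(s[:,2]))
print("tyre max z",np.percentile(P[(P[...,0]>.54)&(P[...,0]<.62)&(P[...,1]>-.1)&(P[...,1]<0)][:,2],[99,99.9]))
for v in range(176,212,2):
    print(v,[(u,*(Q[v,u]*1000).round(1).tolist()) for u in range(376,400,3)])
E
```

```text
board ((595.0021362304688, -46.53135681152344), (130.0136260986328, 150.23838806152344), 73.61116790771484) 0.027250967187858466
tyre max z [0.3244 0.3261]
176 [(376, 60.8, 263.5, 6.0), (379, 64.7, 266.4, 5.5), (382, 67.9, 264.9, 5.9), (385, 71.3, 264.9, 5.9), (388, 74.7, 264.6, 6.0), (391, 71.9, 238.0, 11.1), (394, 66.5, 203.2, 17.8), (397, 67.5, 195.9, 19.3)]
178 [(376, 60.8, 263.2, 3.8), (379, -0.8, -70.0, 70.1), (382, 67.9, 264.7, 3.6), (385, 71.3, 264.5, 3.7), (388, 74.7, 264.1, 3.8), (391, 67.0, 216.7, 13.3), (394, 66.7, 203.4, 15.9), (397, 66.5, 191.7, 18.3)]
180 [(376, 61.3, 265.4, 1.1), (379, 64.4, 263.6, 1.5), (382, 67.9, 264.0, 1.5), (385, 59.6, 209.8, 12.7), (388, 75.1, 265.3, 1.3), (391, 66.4, 214.0, 11.8), (394, 66.5, 202.4, 14.3), (397, 67.0, 193.0, 16.2)]
182 [(376, 61.4, 265.3, -1.1), (379, 64.7, 264.5, -0.9), (382, 68.2, 265.0, -1.0), (385, 57.7, 200.6, 12.7), (388, 60.2, 199.0, 13.1), (391, 66.8, 215.2, 9.6), (394, 66.2, 200.5, 12.8), (397, 67.1, 193.1, 14.4)]
184 [(376, 49.7, 201.8, 10.5), (379, 52.1, 199.8, 11.0), (382, 54.9, 200.1, 10.9), (385, 57.6, 199.6, 11.0
[... 2142 characters left out ...]
6.2, 195.4, -6.5), (397, 66.8, 187.0, -4.1)]
206 [(376, 62.8, 265.5, -29.2), (379, 66.0, 264.4, -28.8), (382, 69.8, 265.6, -29.2), (385, 57.5, 193.9, -8.0), (388, 60.0, 192.8, -7.7), (391, 66.3, 207.2, -11.9), (394, 66.4, 195.6, -8.5), (397, 67.0, 187.4, -6.1)]
208 [(376, 62.5, 263.7, -31.0), (379, 66.3, 265.0, -31.4), (382, 69.8, 265.1, -31.5), (385, 57.9, 195.4, -10.3), (388, 60.8, 195.5, -10.4), (391, 66.5, 207.4, -14.0), (394, 66.1, 193.9, -9.9), (397, 67.2, 187.7, -8.0)]
210 [(376, 62.8, 264.3, -33.6), (379, 66.0, 262.8, -33.1), (382, 70.0, 265.2, -33.9), (385, 73.2, 263.8, -33.4), (388, 76.8, 264.0, -33.5), (391, 66.7, 207.6, -16.0), (394, 66.1, 193.5, -11.7), (397, 66.9, 185.9, -9.3)]
```

View pics/w4z.png

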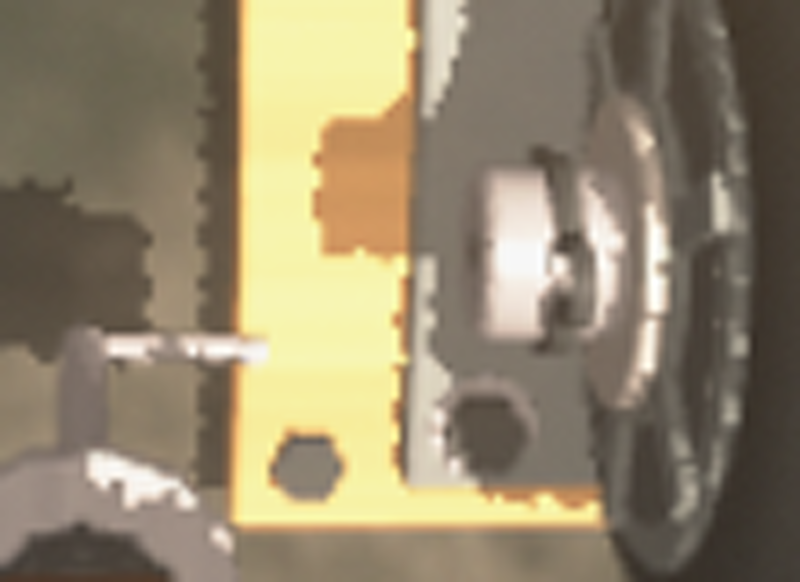

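>>> step_arm(
  series=[1,0.3,0.05,0,1,2,0.8,0.05,0,1,3,1.3,0.05,0,1,3.4,1.8,0.05,0,1,3.4,2.0,0.05,0,1],
)

```text
clock: 7.3
position: [0.5325, -0.0291, 0.2781]
tcp_rot: [-1.56, 0.228, -0.226]
contact_force: [0.6, 0.1, -0.9]
width: 0.015
```

>>> step_arm(
  series=[0,0,0,0,1,0,0,0,0,1,0,0,0,0,1,0,0,0,0,1,0,0,0,0,1],
)

```text
clock: 7.92
position: [0.5325, -0.0288, 0.279]
tcp_rot: [-1.559, 0.227, -0.227]
contact_force: [0.6, -0.3, -1.1]
width: 0.0153
```

```bash
cat > z.py <<'E'
import sys
from h import *
n=sys.argv[1];a,b,c,e=map(int,sys.argv[2:6])
f=np.load("wrist"+n+".npz");p=f["p"]
k=min(800/(e-c),600/(b-a))
cv2.imwrite(f"pics/wz{n}.png",cv2.resize(p[a:b,c:e,::-1],None,fx=k,fy=k,interpolation=cv2.INTER_CUBIC)); print("k",k)
E
python3 look.py 5 wrist; python3 z.py 5 170 236 300 388
```

```text
d [-3.262 -2.104 -0.088] turn -0.05 | pos [ 0.5325 -0.0288  0.279 ] head -16.55 tilt 0.01 F [ 0.6483 -0.3086 -1.0618] t 7.925 w 0.0153 j7 [-0.57  0.21  0.61  1.93 -0.14  1.05 -0.18]
k 9.090909090909092
```

View pics/wz5.png

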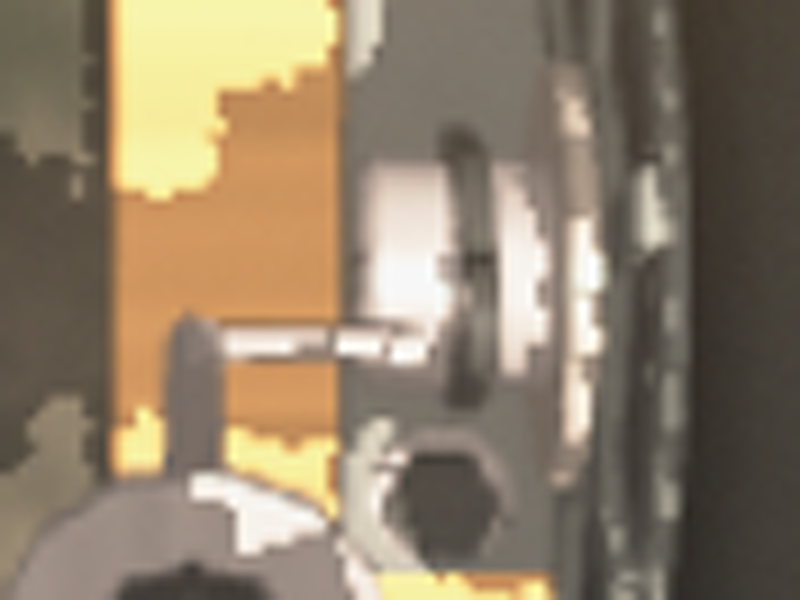

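```bash
cat > q.py <<'E'
import sys
from h import *
n=sys.argv[1];a,b,c,e=map(int,sys.argv[2:6]);st=int(sys.argv[6]) if len(sys.argv)>6 else 1
f=np.load("wrist"+n+".npz");m=dict(intrinsics=f["K"],position=f["t"],attitude=f["a"])
Q=(unproj_w(m,f["d"])-f["pos"])@R.from_rotvec(f["rot"]).as_matrix()*1000
print("    ",*[f"{u:^16d}" for u in range(c,e,2)])
for v in range(a,b,st): print(v," ".join("%5.1f %5.1f %5.1f"%tuple(Q[v,u]) for u in range(c,e,2)))
E
python3 q.py 5 184 217 338 366
```

```text
338              340              342              344              346              348              350              352              354              356              358              360              362              364       
184  17.6 245.7   0.7  19.7 244.8   0.9  21.7 244.6   0.9  24.0 246.3   0.6  25.9 244.8   0.9  27.9 243.0   1.3  30.1 244.7   0.9  32.3 245.6   0.7  34.2 243.3   1.3  36.4 244.0   1.1  32.5 196.2  11.6  32.1 179.8  15.3  32.7 172.2  16.9  34.2 170.9  17.2
185  17.6 244.3  -0.1  19.7 245.4  -0.3  21.7 244.0  -0.0  23.9 245.1  -0.3  25.9 244.3  -0.1  27.8 242.3   0.4  24.7 189.7  12.1  26.5 189.9  12.1  34.4 245.6  -0.3  36.4 244.6  -0.1  32.6 196.6  10.6  32.2 180.5  14.2  32.4 169.8  16.6  33.9 168.6  16.9
186  17.6 244.7  -1.3  19.7 244.8  -1.3  21.7 243.9  -1.1  23.9 244.9  -1.3  26.0 245.2  -1.3  23.2 191.8  10.8  23.8 179.9  13.5  25.6 181.0  13.2  34.4 244.7  -1.2  36.6 245.4  -1.3  32.7 197.2   9.6  32.0 178.9  13.8  32.4 169.1  16.0  34.0 169.5  15.9
187  17.6 244.4  -2.2  19.7 243.9  -2.1  17.4 182.9  11.9  19.0 182.3  12.1  20.7 182.5  12.0  22.5 
[... 6879 characters left out ...]
.9 -32.0  26.6 243.5 -31.5  28.9 245.7 -32.3  23.9 174.8  -9.2  25.6 175.0  -9.3  35.2 244.1 -31.8  37.5 245.2 -32.1  32.5 189.4 -14.0  32.3 174.8  -9.3  32.9 167.0  -6.8  34.1 164.0  -5.8
215  18.1 245.3 -33.2  20.1 243.0 -32.5  22.5 245.5 -33.3  24.5 244.0 -32.8  26.6 243.4 -32.6  28.9 244.8 -33.1  31.1 245.2 -33.2  33.1 244.2 -32.9  35.4 244.9 -33.1  37.4 243.9 -32.8  32.5 189.3 -14.9  32.2 173.8  -9.8  33.0 167.0  -7.6  34.2 164.5  -6.8
216  18.1 244.5 -34.1  20.2 243.8 -33.9  22.4 244.4 -34.1  24.5 244.3 -34.0  26.7 244.2 -34.0  29.0 245.5 -34.5  31.0 244.3 -34.1  33.2 245.0 -34.3  35.4 244.7 -34.2  37.5 244.3 -34.1  32.6 189.2 -15.8  32.2 173.5 -10.6  32.9 166.3  -8.2  34.1 163.5  -7.3
```

```bash
cat > fit.py <<'E'
import sys
from h import *
from scipy.optimize import least_squares
n=sys.argv[1];x0=float(sys.argv[2]) # axle end x in tool mm
f=np.load("wrist"+n+".npz");m=dict(intrinsics=f["K"],position=f["t"],attitude=f["a"])
Q=(unproj_w(m,f["d"])-f["pos"])@R.from_rotvec(f["rot"]).as_matrix()*1000
def sel(a,b,ylo,yhi): 
    k=(Q[...,0]>a)&(Q[...,0]<b)&(np.abs(Q[...,2])<14)&(Q[...,1]>ylo)&(Q[...,1]<yhi); return Q[k]
def circ(X,rr):
    g=least_squares(lambda c:np.hypot(X[:,1]-c[0],X[:,2]-c[1])-rr,[X[:,1].min()+rr,0],loss="soft_l1",f_scale=.7); return g.x,len(X),np.std(g.fun)
yt=float(sys.argv[3]) # approx axle top y
X=sel(x0+1,x0+6.5,yt-2,yt+9.5);X=X[~((X[:,1]<yt-1.5))];print("axle end",circ(X,11))
X=sel(x0+13,x0+16.5,yt-2,yt+9.5);print("axle behind",circ(X,11))
X=sel(x0+8,x0+11.5,yt-11.5,yt-7.2);print("clip top (r 5.7 arc)",circ(X,5.7),X[:,1].min())
X=Q[(Q[...,0]>4)&(Q[...,0]<19)&(np.abs(Q[...,2])<4)&(Q[...,1]>158)&(Q[...,1]<168)];print("foot",circ(X,1.5),X[:,0].max(),np.median(X,0))
X=Q[(Q[...,0]>17)&(Q[...,0]<22)&(np.abs(Q[...,2])<4)&(Q[...,1]>158)&(Q[...,1]<168)];print("lip",len(X),np.median(X,0))
X=Q[(np.abs(Q[...,0])<3)&(np.abs(Q[...,2])<4)&(Q[...,1]>125)&(Q[...,1]<158)];print("shank",[ (c[0],c[1]) for c in [least_squares(lambda c:np.hypot(X[:,0]-c[0],X[:,2]-c[1])-2.5,[0,0],loss="soft_l1").x]],len(X))
E
python3 fit.py 5 15 172; python3 fit.py 4 49.3 192
```

```text
axle end (array([182.7686,   1.0557]), 147, np.float64(0.6029987321605221))
axle behind (array([182.8416,   0.9927]), 97, np.float64(0.5188693695313045))
clip top (r 5.7 arc) (array([167.9498,   1.2226]), 31, np.float64(0.6135831202916046)) 161.13809089663124
foot (array([162.6503,  -0.2252]), 75, np.float64(0.5944468706945948)) 18.614505892909474 [ 11.6069 163.503    0.0397]
lip 14 [ 18.5012 162.3044   0.3333]
shank [(np.float64(-0.28810740389000095), np.float64(-0.3795883519072692))] 89
axle end (array([202.5469,   0.7412]), 137, np.float64(0.6338995293566553))
axle behind (array([202.6478,   0.6186]), 78, np.float64(0.7263134469187261))
clip top (r 5.7 arc) (array([188.0241,   0.5704]), 31, np.float64(0.4823926127173942)) 181.6605817600921
foot (array([162.8768,  -0.0932]), 76, np.float64(0.4482450373130752)) 18.572094954871144 [ 11.5521 163.2092  -0.1162]
lip 14 [ 18.5401 162.36     0.1745]
shank [(np.float64(-0.29006492018634583), np.float64(-0.43355328363052315))] 88
```

>>> step_arm(
  series=[0,0.1,0.06,0,1,0,0.2,0.13,0,1,0,0.3,0.13,0,1,0,0.4,0.13,0,1,0,0.4,0.13,0,1],
)

```text
clock: 8.6
position: [0.5328, -0.0277, 0.2747]
tcp_rot: [-1.559, 0.227, -0.227]
contact_force: [-0.6, 0.0, -1.2]
width: 0.0152
```

>>> step_arm(
  series=[0,0,0,0,1,0,0,0,0,1,0,0.03,0,0,1,0,0.05,0,0,1,0,0.05,0,0,1],
)

```text
clock: 9.22
position: [0.5329, -0.0277, 0.2743]
tcp_rot: [-1.559, 0.227, -0.227]
contact_force: [0.2, -0.2, -1.3]
width: 0.015
```

>>> step_arm(
  series=[0,0.02,0,0,1,0,0.04,0,0,1,0,0.05,0,0,1,0,0.05,0,0,1,0,0.05,0,0,1],
)

```text
clock: 9.85
position: [0.5329, -0.0276, 0.2739]
tcp_rot: [-1.559, 0.227, -0.227]
contact_force: [-0.4, -1.3, -2.0]
width: 0.0152
```

>>> step_arm(
  series=[0,0.02,0,0,1,0,0.04,0,0,1,0,0.05,0,0,1,0,0.05,0,0,1,0,0.05,0,0,1],
)

```text
clock: 10.48
position: [0.5329, -0.0276, 0.2735]
tcp_rot: [-1.559, 0.227, -0.227]
contact_force: [0.1, 0.5, -0.2]
width: 0.0153
```

```bash
python3 look.py 6 wrist; python3 fit.py 6 14.5 167
```

```text
d [-3.268 -2.654 -0.216] turn -0.05 | pos [ 0.5329 -0.0276  0.2735] head -16.55 tilt 0.01 F [ 0.0875  0.4659 -0.1937] t 10.475 w 0.0153 j7 [-0.57  0.22  0.61  1.93 -0.14  1.04 -0.18]
axle end (array([177.1972,  -0.3158]), 151, np.float64(0.5716677846986218))
axle behind (array([177.2834,  -0.3791]), 101, np.float64(0.5641243065639858))
clip top (r 5.7 arc) (array([162.5468,  -0.2318]), 43, np.float64(0.44667599039250616)) 155.81415138908625
foot (array([164.7741,   0.145 ]), 103, np.float64(1.0491890978630931)) 18.992058488112008 [ 13.9246 163.7886   0.1366]
lip 53 [ 19.3748 166.4145   1.0533]
shank [(np.float64(-0.3176647040508825), np.float64(-0.45174983093767584))] 89
```

>>> step_arm(
  series=[0,0.01,0,0,1,0,0.02,0,0,1,0,0.03,0,0,1,0,0.03,0,0,1,0,0.03,0,0,1],
)

```text
clock: 11.15
position: [0.533, -0.0277, 0.2732]
tcp_rot: [-1.559, 0.227, -0.227]
contact_force: [-0.9, 0.6, 2.4]
width: 0.0151
```

>>> step_arm(
  series=[0,0.01,0,0,1,0,0.02,0,0,1,0,0.03,0,0,1,0,0.03,0,0,1,0,0.03,0,0,1],
)

```text
clock: 11.78
position: [0.533, -0.0276, 0.273]
tcp_rot: [-1.559, 0.227, -0.227]
contact_force: [-2.7, 0.5, 4.2]
width: 0.0148
```

>>> step_arm(
  series=[0,0.01,0,0,1,0,0.02,0,0,1,0,0.03,0,0,1,0,0.03,0,0,1,0,0.03,0,0,1],
)

```text
clock: 12.4
position: [0.5331, -0.0277, 0.273]
tcp_rot: [-1.559, 0.227, -0.227]
contact_force: [-2.3, 0.5, 6.7]
width: 0.0153
```

>>> step_arm(
  series=[0,-0.1,0,0,1,0,-0.2,0,0,1,0,-0.22,0,0,1,0,-0.22,0,0,1,0,-0.22,0,0,1],
)

```text
clock: 13.02
position: [0.5328, -0.0277, 0.2744]
tcp_rot: [-1.559, 0.227, -0.226]
contact_force: [0.0, -0.3, -0.8]
width: 0.0147
```

```bash
python3 look.py 7 wrist; python3 fit.py 7 14.5 167.5;python3 z.py 7 170 236 300 388
```

```text
d [-3.252 -2.561 -0.21 ] turn -0.06 | pos [ 0.5328 -0.0277  0.2744] head -16.56 tilt 0.03 F [ 0.0168 -0.3492 -0.7936] t 13.025 w 0.0147 j7 [-0.57  0.22  0.61  1.93 -0.14  1.04 -0.18]
axle end (array([178.1595,  -0.1616]), 149, np.float64(0.5433633249139781))
axle behind (array([178.3524,  -0.285 ]), 93, np.float64(0.6009361035450536))
clip top (r 5.7 arc) (array([163.6016,  -0.0211]), 40, np.float64(0.5686109615933013)) 157.17117801798426
foot (array([164.8064,   0.1046]), 91, np.float64(1.0197624418651292)) 18.878151353680135 [ 13.1074 163.9197   0.1677]
lip 44 [ 19.4367 166.9222   0.7274]
shank [(np.float64(-0.2968275537738684), np.float64(-0.4027248301153626))] 88
k 9.090909090909092
```

View pics/wz7.png

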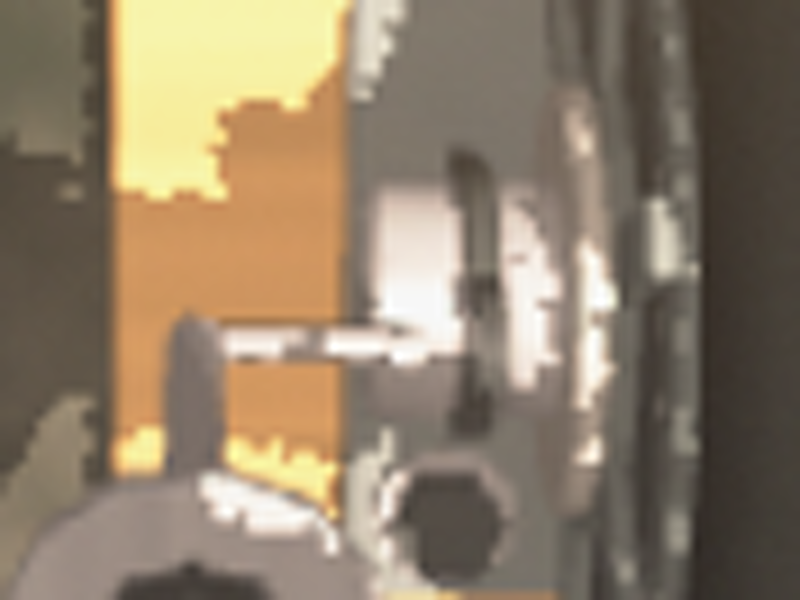

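>>> step_arm(
  series=[0.05,0,0.01,0,1,0.1,0,0.01,0,1,0.15,0,0.01,0,1,0.2,0,0.01,0,1,0.25,0,0.01,0,1],
)

```text
clock: 13.7
position: [0.5354, -0.0282, 0.2747]
tcp_rot: [-1.559, 0.227, -0.227]
contact_force: [0.3, -0.1, -1.2]
width: 0.0148
```

>>> step_arm(
  series=[0.05,0,0,0,1,0.1,0,0,0,1,0.15,0,0,0,1,0.2,0,0,0,1,0.2,0,0,0,1],
)

```text
clock: 14.32
position: [0.5373, -0.0289, 0.2747]
tcp_rot: [-1.559, 0.227, -0.227]
contact_force: [0.1, -0.4, -0.5]
width: 0.015
```

>>> step_arm(
  series=[0.05,0,0,0,1,0.1,0,0,0,1,0.15,0,0,0,1,0.2,0,0,0,1,0.2,0,0,0,1],
)

```text
clock: 14.95
position: [0.5392, -0.0294, 0.2747]
tcp_rot: [-1.559, 0.227, -0.227]
contact_force: [-0.4, -0.4, -0.9]
width: 0.0154
```

>>> step_arm(
  series=[0.06,0,0,0,1,0.12,0,0,0,1,0.18,0,0,0,1,0.24,0,0,0,1,0.3,0,0,0,1],
)

```text
clock: 15.58
position: [0.5421, -0.0303, 0.2746]
tcp_rot: [-1.559, 0.227, -0.227]
contact_force: [0.1, 0.2, -1.2]
width: 0.015
```

>>> step_arm(
  series=[0.04,0,0,0,1,0.08,0,0,0,1,0.12,0,0,0,1,0.16,0,0,0,1,0.16,0,0,0,1],
)

```text
clock: 16.2
position: [0.5436, -0.0307, 0.2747]
tcp_rot: [-1.559, 0.227, -0.227]
contact_force: [-0.1, 0.4, -0.7]
width: 0.0154
```

>>> step_arm(
  series=[0.02,0,0,0,1,0.04,0,0,0,1,0.06,0,0,0,1,0.06,0,0,0,1,0.06,0,0,0,1],
)

```text
clock: 16.82
position: [0.5441, -0.0309, 0.2747]
tcp_rot: [-1.559, 0.227, -0.227]
contact_force: [-0.1, -0.1, -0.8]
width: 0.0151
```

>>> step_arm(
  series=[0.02,0,0,0,1,0.04,0,0,0,1,0.05,0,0,0,1,0.05,0,0,0,1,0.05,0,0,0,1],
)

```text
clock: 17.45
position: [0.5446, -0.031, 0.2747]
tcp_rot: [-1.559, 0.227, -0.227]
contact_force: [-0.3, 0.6, -0.5]
width: 0.0149
```

```bash
python3 look.py 8 wrist; python3 z.py 8 170 236 300 388
```

```text
d [-4.485 -2.533 -0.226] turn -0.05 | pos [ 0.5446 -0.031   0.2747] head -16.55 tilt 0.0 F [-0.3202  0.559  -0.5425] t 17.45 w 0.0149 j7 [-0.55  0.24  0.61  1.9  -0.16  1.04 -0.16]
k 9.090909090909092
```

View pics/wz8.png

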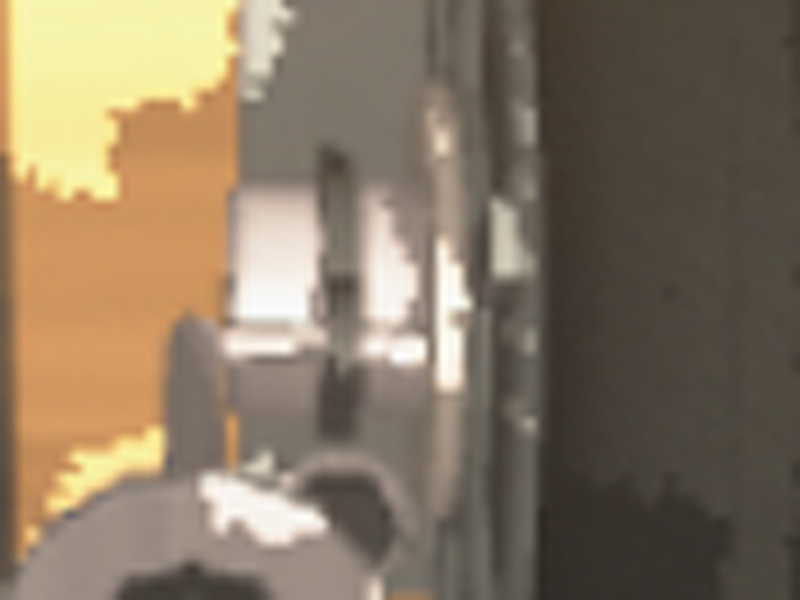

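>>> step_arm(
  series=[0.02,0,0,0,1,0.04,0,0,0,1,0.06,0,0,0,1,0.06,0,0,0,1,0.06,0,0,0,1],
)

```text
clock: 18.12
position: [0.5452, -0.0312, 0.2747]
tcp_rot: [-1.559, 0.227, -0.227]
contact_force: [-0.5, 0.5, -1.1]
width: 0.0148
```

>>> step_arm(
  series=[0.02,0,0,0,1,0.04,0,0,0,1,0.04,0,0,0,1,0.04,0,0,0,1,0.04,0,0,0,1],
)

```text
clock: 18.75
position: [0.5454, -0.0313, 0.2746]
tcp_rot: [-1.559, 0.227, -0.226]
contact_force: [-1.6, 0.1, -0.8]
width: 0.015
```

>>> step_arm(
  series=[-0.05,0,0,0,1,-0.12,0,0,0,1,-0.12,-0.08,0,0,1,-0.12,-0.16,0,0,1,-0.12,-0.24,0,0,1],
)

```text
clock: 19.38
position: [0.5446, -0.031, 0.2772]
tcp_rot: [-1.559, 0.227, -0.227]
contact_force: [-0.2, -0.4, -2.0]
width: 0.015
```

>>> step_arm(
  series=[0,-0.02,0,0,1,0,-0.05,0,0,1,0,-0.08,0,0,1,0,-0.1,0,0,1,0,-0.1,0,0,1],
)

```text
clock: 20.0
position: [0.5441, -0.0309, 0.2776]
tcp_rot: [-1.559, 0.228, -0.226]
contact_force: [0.4, 1.1, -4.2]
width: 0.015
```

Engaged on the eye (-4 N). Pulling on gently.

>>> step_arm(
  series=[0,-0.03,0,0,1,0,-0.06,0,0,1,0,-0.09,0,0,1,0,-0.1,0,0,1,0,-0.1,0,0,1],
)

```text
clock: 20.62
position: [0.544, -0.0309, 0.2785]
tcp_rot: [-1.559, 0.228, -0.226]
contact_force: [1.0, -0.5, -8.9]
width: 0.0149
```

>>> step_arm(
  series=[0,-0.02,0,0,1,0,-0.04,0,0,1,0,-0.05,0,0,1,0,-0.05,0,0,1,0,-0.05,0,0,1],
)

```text
clock: 21.25
position: [0.5442, -0.031, 0.2794]
tcp_rot: [-1.559, 0.227, -0.226]
contact_force: [0.5, 0.7, -9.5]
width: 0.0153
```

>>> step_arm(
  series=[0,-0.02,0,0,1,0,-0.04,0,0,1,0,-0.06,0,0,1,0,-0.06,0,0,1,0,-0.06,0,0,1],
)

```text
clock: 21.88
position: [0.5445, -0.031, 0.2803]
tcp_rot: [-1.559, 0.227, -0.227]
contact_force: [-0.5, -0.1, -9.0]
width: 0.0149
```

```bash
python3 look.py 9 wrist; python3 z.py 9 170 236 300 388
```

```text
d [-4.472 -1.971 -0.222] turn -0.05 | pos [ 0.5445 -0.031   0.2803] head -16.55 tilt 0.01 F [-0.4858 -0.0902 -8.9525] t 21.875 w 0.0149 j7 [-0.56  0.23  0.61  1.9  -0.15  1.05 -0.17]
k 9.090909090909092
```

View pics/wz9.png

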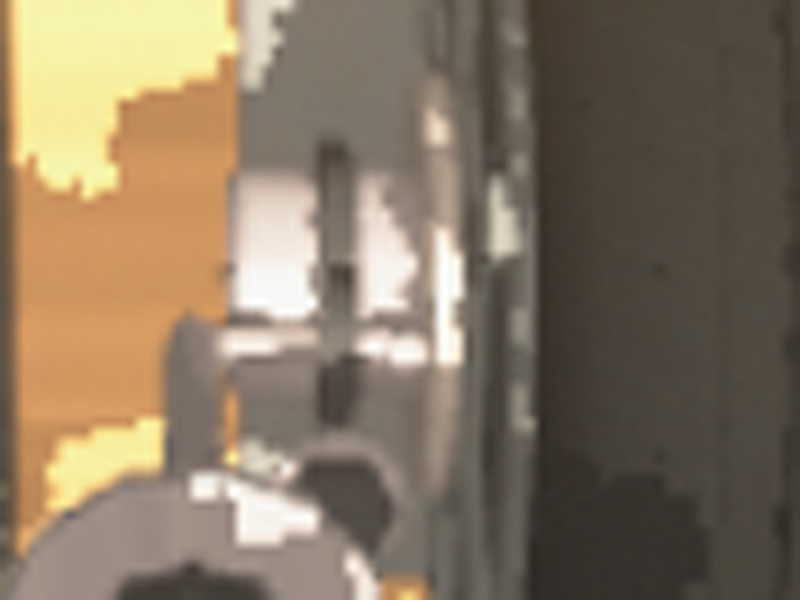

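```bash
for n in 8 9; do python3 fit.py $n 2.5 $( [ $n = 8 ] && echo 168 || echo 173 ); done; python3 q.py 9 184 218 332 342
```

```text
axle end (array([178.2416,  -0.5378]), 140, np.float64(0.5736261444889171))
axle behind (array([178.5796,  -0.3983]), 90, np.float64(0.646943647635916))
clip top (r 5.7 arc) (array([163.808 ,  -0.2866]), 45, np.float64(0.5137608252493812)) 157.34796756763214
foot (array([164.2741,   0.7825]), 140, np.float64(1.7974699525452895)) 18.90349052888751 [ 11.2666 163.5791   0.7238]
lip 45 [ 19.8234 162.7248   0.4217]
shank [(np.float64(-0.3519485673731514), np.float64(-0.4463405230637577))] 90
axle end (array([183.9836,  -0.3736]), 147, np.float64(0.5839339214730285))
axle behind (array([184.3279,  -0.3021]), 86, np.float64(0.5701110347628129))
clip top (r 5.7 arc) (array([167.3997,  -0.3121]), 42, np.float64(0.7328152476353069)) 161.53311680751688
foot (array([162.4291,   0.152 ]), 99, np.float64(0.9253092685934725)) 18.60465552723755 [ 12.185  162.9197  -0.0075]
lip 45 [ 20.3403 163.9486   0.1538]
shank [(np.float64(-0.3557493883794225), np.float64(-0.4933114232611388))] 89
           332              334              336              338              340       
184  11.4 246.1   0.5  13.
[... 2469 characters left out ...]
  -1.7  12.9 159.6  -1.1  15.4 174.0  -5.6
211   8.9 174.7  -6.6  10.6 176.3  -7.1  11.5 162.8  -2.9  13.1 162.1  -2.7  15.7 177.1  -7.4
212   8.9 176.2  -8.0  10.6 176.6  -8.1  11.6 162.7  -3.7  13.2 163.3  -3.9  15.8 178.4  -8.7
213   9.0 177.6  -9.3  10.7 177.2  -9.2  11.6 162.5  -4.5  13.1 162.6  -4.5  15.7 177.9  -9.4
214  11.7 245.2 -32.1  13.9 246.6 -32.6  12.0 171.2  -8.1  13.7 171.9  -8.3  20.3 246.6 -32.6
215  11.7 246.3 -33.6  13.8 245.7 -33.4  12.1 172.7  -9.5  13.8 173.2  -9.6  20.3 246.2 -33.5
216  11.7 246.4 -34.8  13.9 246.2 -34.7  12.2 174.1 -10.8  18.2 246.7 -34.9  20.3 246.1 -34.6
217  11.7 245.0 -35.4  13.9 245.3 -35.5  16.0 245.0 -35.4  18.2 245.4 -35.6  20.3 245.6 -35.6
```

>>> step_arm(
  series=[0,-0.03,0,0,1,0,-0.06,0,0,1,0,-0.09,0,0,1,0,-0.1,0,0,1,0,-0.1,0,0,1],
)

```text
clock: 22.55
position: [0.5446, -0.0309, 0.2814]
tcp_rot: [-1.559, 0.226, -0.227]
contact_force: [-1.0, -0.7, -7.2]
width: 0.0149
```

>>> step_arm(
  series=[0,-0.03,0,0,1,0,-0.06,0,0,1,0,-0.09,0,0,1,0,-0.1,0,0,1,0,-0.1,0,0,1],
)

```text
clock: 23.18
position: [0.5448, -0.031, 0.2826]
tcp_rot: [-1.559, 0.226, -0.227]
contact_force: [-0.4, -0.3, -4.7]
width: 0.015
```

>>> step_arm(
  series=[0,-0.06,0,0,1,0,-0.12,0,0,1,0,-0.2,0,0,1,0,-0.3,0,0,1,0,-0.4,0,0,1],
)

```text
clock: 23.8
position: [0.545, -0.031, 0.2869]
tcp_rot: [-1.559, 0.226, -0.228]
contact_force: [0.1, 0.3, -1.1]
width: 0.0151
```

>>> step_arm(
  series=[0,-0.2,0,0,1,0,-0.4,0,0,1,0,-0.6,0,0,1,0,-0.8,0,0,1,0,-1.0,0,0,1],
)

```text
clock: 24.42
position: [0.5444, -0.031, 0.2963]
tcp_rot: [-1.559, 0.227, -0.227]
contact_force: [0.3, 0.4, -1.7]
width: 0.0148
```

```bash
python3 look.py 10 wrist; python3 z.py 10 170 236 300 388
```

```text
d [-4.461 -0.373 -0.222] turn -0.06 | pos [ 0.5444 -0.031   0.2963] head -16.56 tilt 0.01 F [ 0.2681  0.4117 -1.6867] t 24.425 w 0.0148 j7 [-0.56  0.21  0.62  1.88 -0.14  1.09 -0.18]
k 9.090909090909092
```

View pics/wz10.png

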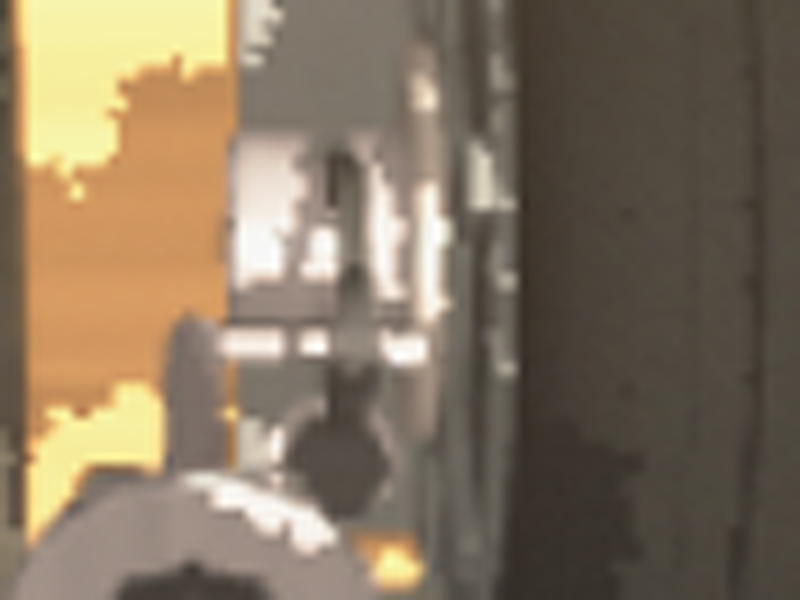

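>>> step_arm(
  series=[0,-0.6,0,0,1,0,-1.6,0,0,1,0,-2.8,0,0,1,0,-4.0,0,0,1,0,-5.0,0,0,1],
)

```text
clock: 25.1
position: [0.5447, -0.031, 0.3474]
tcp_rot: [-1.558, 0.226, -0.228]
contact_force: [-0.8, 0.3, -1.5]
width: 0.0153
```

>>> step_arm(
  series=[-0.5,-0.2,0,0,1,-1,-0.2,0,0,1,-1.5,-0.2,0,0,1,-2,-0.2,0,0,1,-2,-0.2,0,0,1],
)

```text
clock: 25.72
position: [0.5247, -0.0251, 0.3479]
tcp_rot: [-1.559, 0.227, -0.226]
contact_force: [0.1, -0.0, -1.6]
width: 0.015
```

```bash
python3 look.py 11 wrist scene; python3 z.py 11 150 250 280 410; python3 - <<'E'
from plant import r
from h import *
s=r.state()
f=np.load("wrist11.npz");m=dict(intrinsics=f["K"],position=f["t"],attitude=f["a"])
P=unproj_w(m,f["d"]);X=P[(P[...,2]>.018)&(P[...,2]<.035)&(np.hypot(P[...,0]-.525,P[...,1]+.229)<.09)];print(len(X),cv2.minEnclosingCircle((X[:,:2]*1000).astype(np.float32)))
for c in ["top","scene"]:
    g=np.load(c+"0.npz");Pc=cloud(g["d"],r.camera_model(c));X=Pc[(Pc[...,2]>.018)&(Pc[...,2]<.03)&(np.hypot(Pc[...,0]-.525,Pc[...,1]+.229)<.08)];print(c,len(X),cv2.minEnclosingCircle((X[:,:2]*1000).astype(np.float32)))
    X=Pc[(np.hypot(Pc[...,0]-.525,Pc[...,1]+.229)<.03)];print(np.median(X[:,2]))
delta(s,[.5116,-.225,.30],-16.5)
E
```

```text
d [-2.405  4.791 -0.224] turn -0.03 | pos [ 0.5247 -0.0251  0.3479] head -16.53 tilt 0.04 F [ 0.0759 -0.029  -1.5984] t 25.725 w 0.015 j7 [-0.6   0.11  0.62  1.87 -0.07  1.18 -0.25]
k 6.0
165 ((568.87890625, -198.42422485351562), 37.15553665161133)
top 468 ((522.042236328125, -228.67213439941406), 69.4380874633789)
0.00400130800241949
scene 628 ((524.1581420898438, -227.2100830078125), 70.8440170288086)
0.004896728332302591
d [  4.384   4.813 -19.534] turn -0.05 | pos [ 0.5252 -0.0253  0.3481] head -16.55 tilt 0.01 F [-0.1379 -0.0568 -1.6882] t 25.825 w 0.0151 j7 [-0.6   0.11  0.62  1.87 -0.07  1.18 -0.25]
```

View pics/wz11.png

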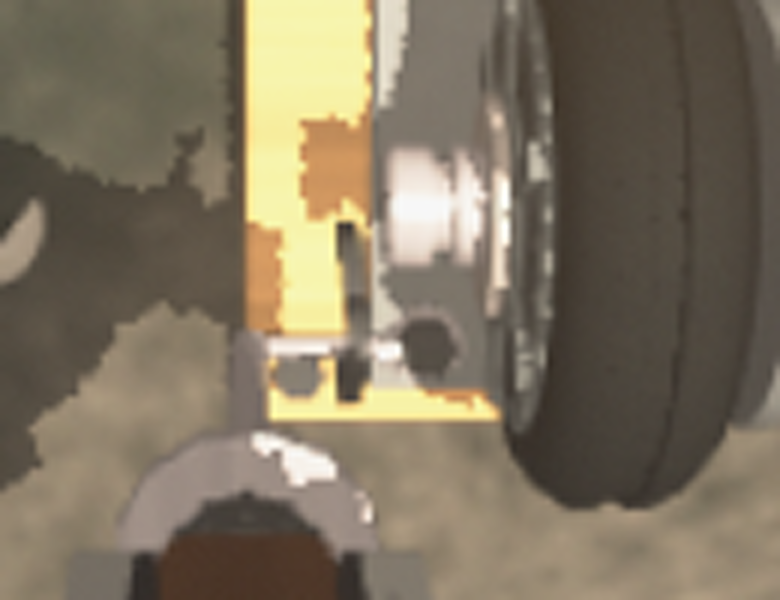

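>>> step_arm(
  series=[0,-0.5,-2,0,1,0,-0.5,-6,0,1,0.5,-0.5,-10,0,1,2.5,-0.5,-14,0,1,4,-0.5,-18,0,1],
)

```text
clock: 26.45
position: [0.5117, -0.2123, 0.354]
tcp_rot: [-1.559, 0.227, -0.229]
contact_force: [0.8, 1.2, -0.9]
width: 0.0148
```

>>> step_arm(
  series=[0.4,1.0,-1.5,0,1,0.4,3,-1.5,0,1,0.4,5.5,-1.5,0,1,0.4,8,-1.5,0,1,0.4,9,-1.5,0,1],
)

```text
clock: 27.08
position: [0.5105, -0.2258, 0.2621]
tcp_rot: [-1.559, 0.23, -0.226]
contact_force: [1.1, -0.3, -1.3]
width: 0.0151
```

```bash
python3 look.py 12 wrist; python3 z.py 12 150 250 260 390; python3 - <<'E'
from h import *
f=np.load("wrist12.npz");m=dict(intrinsics=f["K"],position=f["t"],attitude=f["a"])
Q=(unproj_w(m,f["d"])-f["pos"])@R.from_rotvec(f["rot"]).as_matrix()*1000
X=Q[(Q[...,0]>6)&(Q[...,0]<19)&(np.abs(Q[...,2])<25)&(Q[...,1]>150)&(Q[...,1]<205)]
print(X.min(0),X.max(0))
for y in range(156,200,4):
    k=X[(X[:,1]>=y)&(X[:,1]<y+4)]
    if len(k): print(y,len(k),k.min(0),k.max(0))
E
```

```text
d [-6.797 -3.791 19.401] turn -0.14 | pos [ 0.5105 -0.2258  0.2621] head -16.64 tilt 0.15 F [ 1.0998 -0.2864 -1.2812] t 27.075 w 0.0151 j7 [-0.29  0.31  0.75  1.89 -0.24  1.04  0.27]
k 6.0
[  6.0056 159.0653 -12.1533] [ 18.6442 189.9258  12.3622]
156 3 [ 12.1159 159.0653  -0.9261] [ 13.6548 159.5263   1.3667]
160 86 [  6.0056 160.0779  -4.8495] [ 18.6442 163.9868   5.0227]
164 26 [  6.0357 164.0593  -1.8215] [ 16.3847 167.7628   5.5447]
168 29 [ 10.9972 168.9881  -9.1405] [ 15.275  171.6802   9.4846]
172 26 [  9.5248 172.0104 -11.2848] [ 15.4978 175.9086  11.022 ]
176 12 [  9.5414 176.0428   8.895 ] [ 12.1708 179.8995  12.2921]
180 8 [  9.8937 180.7071 -12.1533] [ 12.2251 183.7833  12.3622]
184 7 [  9.0369 184.6044   6.2056] [ 10.8322 187.1455  10.886 ]
188 4 [  9.1745 188.3987  10.5856] [ 11.7972 189.9258  11.1815]
```

View pics/wz12.png

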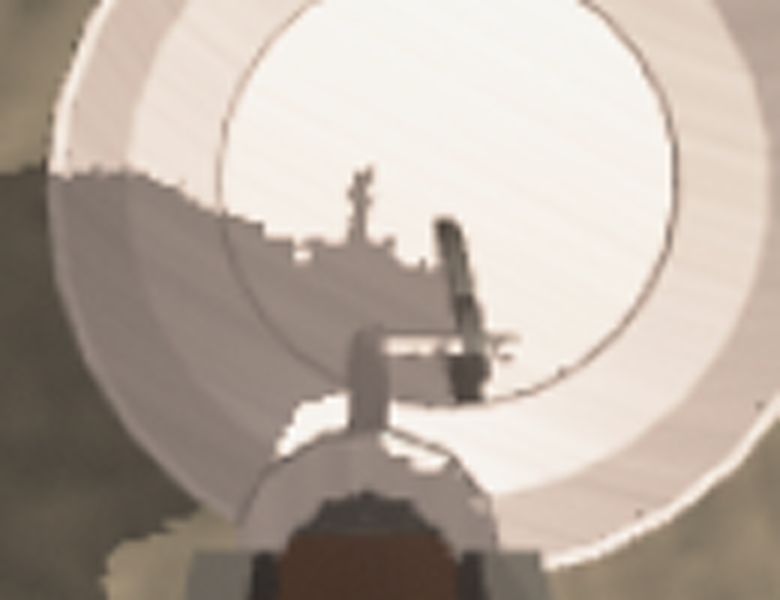

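>>> step_arm(
  series=[0,1,0,0,1,0,2.5,0,0,1,0,4,0,0,1,0,5.5,0,0,1,0,6.0,0,0,1],
)

```text
clock: 27.75
position: [0.5111, -0.2243, 0.2015]
tcp_rot: [-1.559, 0.229, -0.224]
contact_force: [0.1, 0.0, -1.3]
width: 0.0154
```

```bash
python3 look.py 13 wrist; python3 z.py 13 150 250 260 390; python3 - <<'E'
from h import *
f=np.load("wrist13.npz");m=dict(intrinsics=f["K"],position=f["t"],attitude=f["a"])
Q=(unproj_w(m,f["d"])-f["pos"])@R.from_rotvec(f["rot"]).as_matrix()*1000
X=Q[(Q[...,0]>4)&(Q[...,0]<19)&(np.abs(Q[...,2])<25)&(Q[...,1]>150)&(Q[...,1]<194)]
for y in range(156,194,4):
    k=X[(X[:,1]>=y)&(X[:,1]<y+4)]
    if len(k): print(y,len(k),k.min(0),k.max(0))
E
```

```text
d [-6.799 -9.837 19.253] turn -0.04 | pos [ 0.5111 -0.2243  0.2015] head -16.54 tilt 0.16 F [ 0.1153  0.0311 -1.3361] t 27.75 w 0.0154 j7 [-0.25  0.4   0.71  1.93 -0.32  0.93  0.33]
k 6.0
160 100 [  4.4145 160.1802  -4.6046] [ 18.6091 163.9782   4.956 ]
164 24 [  5.2324 164.0377  -2.1275] [ 15.5116 166.5309   5.7019]
168 31 [ 10.9769 168.1012  -9.2186] [ 15.3726 171.938    8.8185]
172 23 [ 11.0519 172.0052 -10.7815] [ 15.4089 175.9923  11.8434]
176 9 [  9.6602 176.0892 -10.7238] [ 12.9132 179.5663  12.457 ]
180 11 [  9.7207 180.4723 -12.6659] [ 12.6334 183.0164  11.9392]
184 5 [  9.9113 184.5688   5.6954] [ 10.8436 187.6443  10.7724]
188 4 [ 10.0143 188.253   10.6305] [ 11.8094 191.1523  11.2581]
```

View pics/wz13.png

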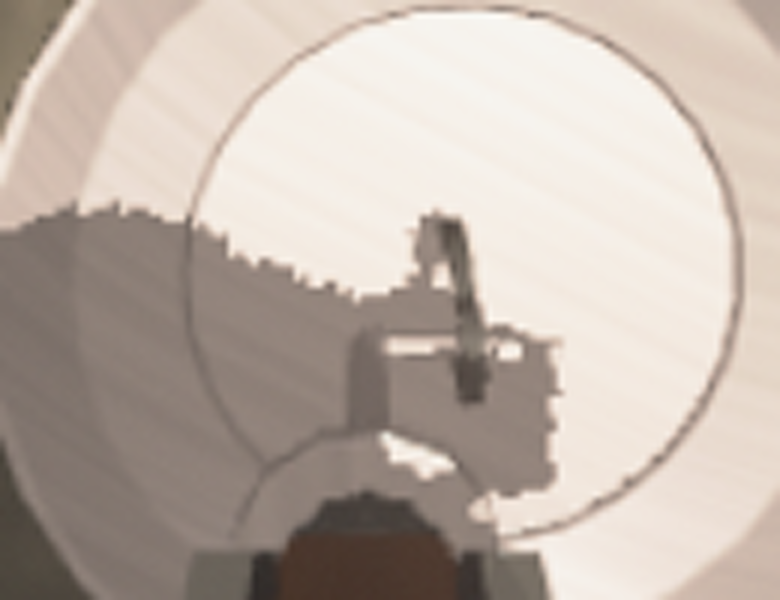

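>>> step_arm(
  series=[0,0.2,0,0,1,0,0.4,0,0,1,0,0.6,0,0,1,0,0.8,0,0,1,0,0.9,0,0,1],
)

```text
clock: 28.42
position: [0.5119, -0.2247, 0.1942]
tcp_rot: [-1.559, 0.227, -0.227]
contact_force: [-0.5, 0.5, -0.9]
width: 0.0153
```

```bash
python3 look.py 14 wrist; python3 z.py 14 150 250 260 390
```

```text
d [ -6.867 -10.585  19.274] turn -0.05 | pos [ 0.5119 -0.2247  0.1942] head -16.55 tilt 0.01 F [-0.482   0.5443 -0.8879] t 28.425 w 0.0153 j7 [-0.24  0.41  0.7   1.94 -0.33  0.91  0.33]
k 6.0
```

View pics/wz14.png

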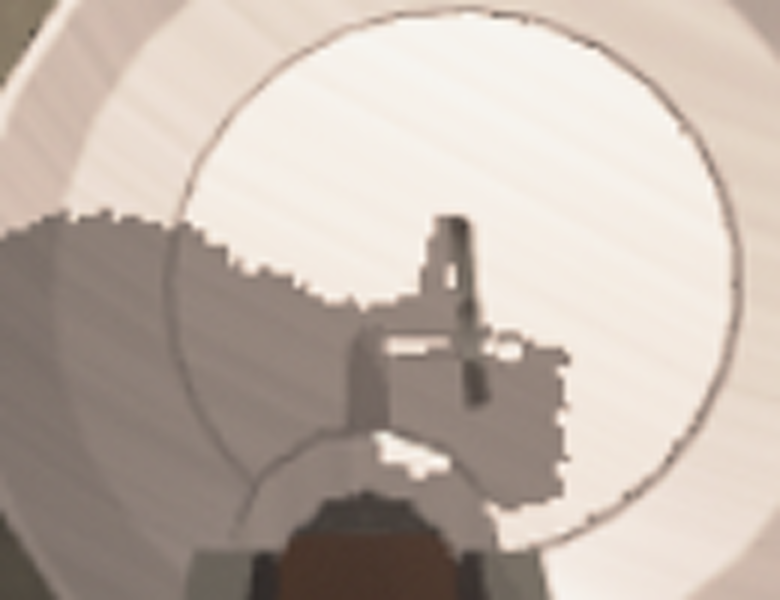

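>>> step_arm(
  series=[0,0.3,0,0,1,0,0.35,0,0,1,-1.5,0.35,0,0,1,-2.6,0.35,0,0,1,-2.6,0.35,0,0,1],
)

```text
clock: 29.1
position: [0.4853, -0.2169, 0.1904]
tcp_rot: [-1.558, 0.228, -0.226]
contact_force: [-0.1, -0.6, -1.9]
width: 0.0151
```

```bash
python3 look.py 15 wrist; python3 z.py 15 150 250 260 390
```

```text
d [ -4.123 -10.935  19.294] turn -0.1 | pos [ 0.4853 -0.2169  0.1904] head -16.6 tilt 0.1 F [-0.0878 -0.5744 -1.935 ] t 29.1 w 0.0151 j7 [-0.26  0.36  0.71  2.   -0.31  0.88  0.32]
k 6.0
```

View pics/wz15.png

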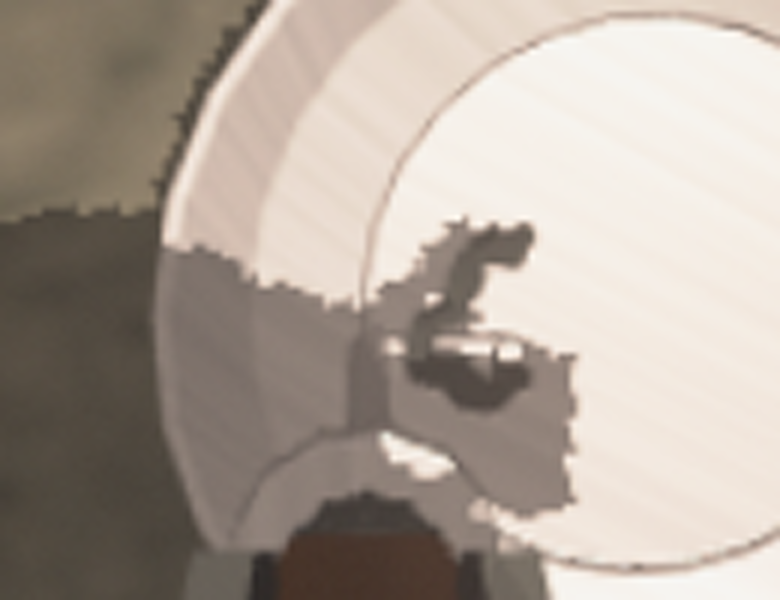

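>>> step_arm(
  series=[0,-0.2,0,0,1,0,-0.5,0,0,1,0,-0.9,0,0,1,0,-0.9,0,0,1,0,-0.9,0,0,1],
)

```text
clock: 29.78
position: [0.487, -0.2173, 0.1997]
tcp_rot: [-1.559, 0.227, -0.227]
contact_force: [-0.6, -0.0, -2.2]
width: 0.0153
```

```bash
python3 look.py 16 wrist; python3 z.py 16 150 250 260 390
```

```text
d [ -4.266 -10.031  19.272] turn -0.05 | pos [ 0.487  -0.2173  0.1997] head -16.55 tilt 0.0 F [-0.612  -0.0307 -2.1516] t 29.775 w 0.0153 j7 [-0.27  0.35  0.72  2.   -0.29  0.9   0.31]
k 6.0
```

View pics/wz16.png

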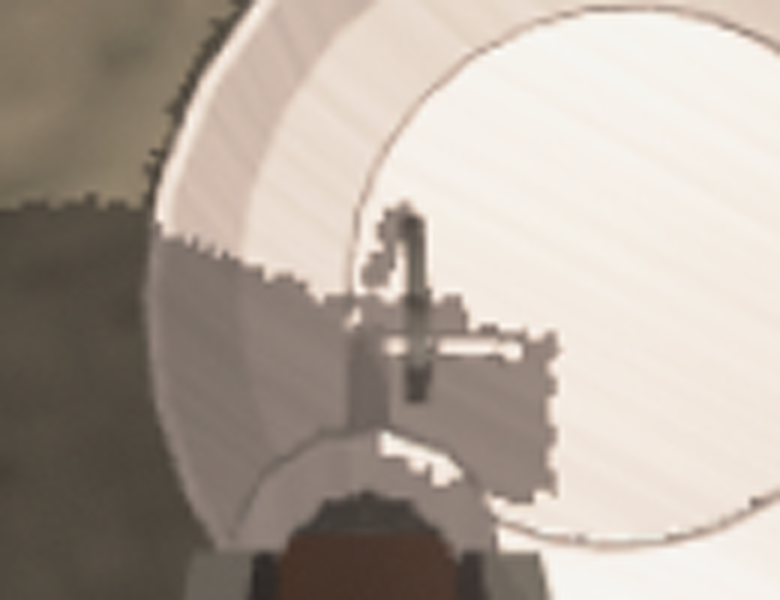

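>>> step_arm(
  series=[0,0.3,0,0,1,0,0.7,0,0,1,0,1.1,0,0,1,0,1.4,0,0,1,0,1.4,0,0,1],
)

```text
clock: 30.45
position: [0.4867, -0.2173, 0.1853]
tcp_rot: [-1.559, 0.227, -0.226]
contact_force: [0.2, 0.2, -1.1]
width: 0.0152
```

```bash
python3 look.py 17 wrist; python3 z.py 17 150 250 260 390
```

```text
d [ -4.251 -11.468  19.276] turn -0.06 | pos [ 0.4867 -0.2173  0.1853] head -16.56 tilt 0.05 F [ 0.2414  0.2077 -1.1298] t 30.45 w 0.0152 j7 [-0.26  0.37  0.71  2.   -0.32  0.87  0.33]
k 6.0
```

View pics/wz17.png

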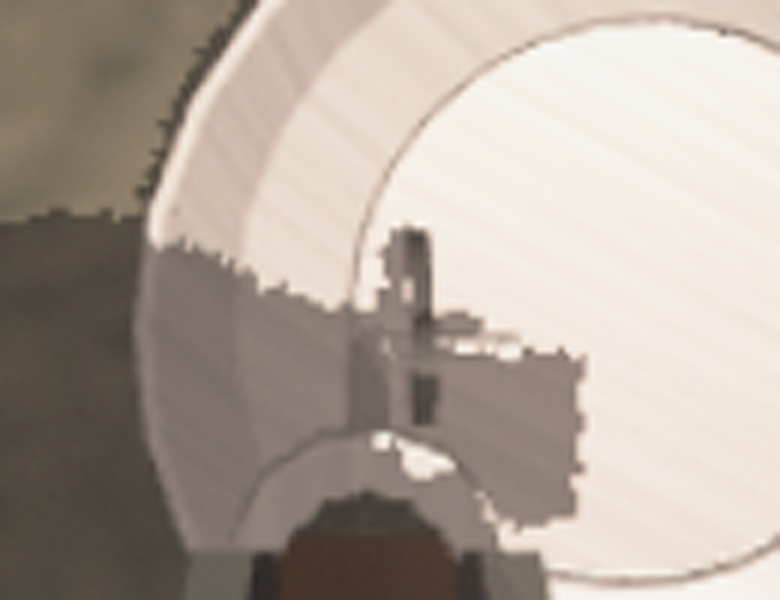

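>>> step_arm(
  series=[-0.3,-0.1,0,0,1,-0.7,-0.1,0,0,1,-1.1,-0.1,0,0,1,-1.5,-0.1,0,0,1,-1.7,-0.1,0,0,1],
)

```text
clock: 31.12
position: [0.4703, -0.2123, 0.1866]
tcp_rot: [-1.559, 0.227, -0.227]
contact_force: [-1.1, 1.1, -0.4]
width: 0.0152
```

```bash
python3 look.py 18 wrist; python3 z.py 18 150 250 260 390
```

```text
d [ -2.525 -11.331  19.277] turn -0.06 | pos [ 0.4703 -0.2123  0.1866] head -16.56 tilt 0.02 F [-1.1302  1.0863 -0.35  ] t 31.125 w 0.0152 j7 [-0.28  0.34  0.72  2.04 -0.29  0.86  0.32]
k 6.0
```

View pics/wz18.png

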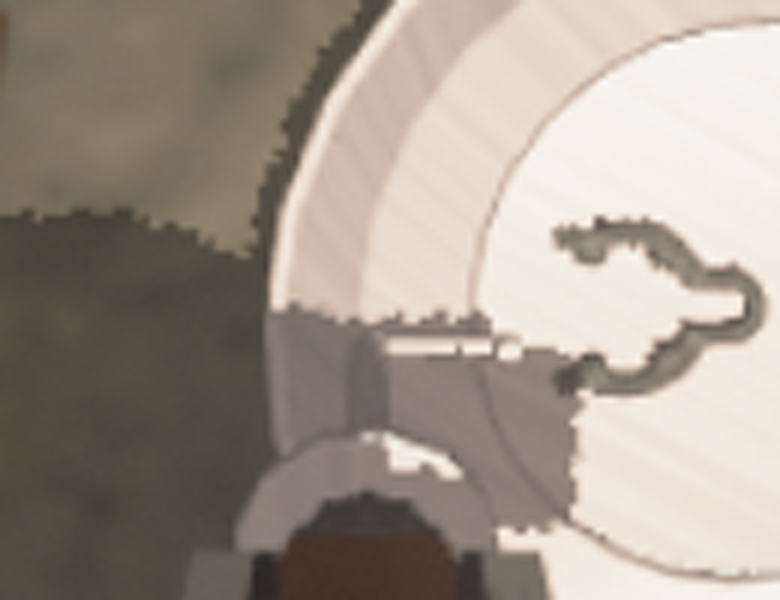

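>>> step_arm(
  series=[0,-2,0,0,1,0,-6,0,0,1,0,-11,0,0,1,0,-15,0,0,1,0,-15.5,0,0,1],
)

```text
clock: 31.8
position: [0.4723, -0.2135, 0.3451]
tcp_rot: [-1.559, 0.221, -0.233]
contact_force: [0.3, 0.4, -0.7]
width: 0.015
```

```bash
python3 look.py 19 wrist; python3 - <<'E'
from plant import r
from h import *
f=np.load("wrist19.npz");m=dict(intrinsics=f["K"],position=f["t"],attitude=f["a"])
q=proj(m,np.array([.5,-.2,.01]),True);print(q)
for n in ["clip","parts_dish"]:
    for o in r.regions_of(n,"wrist")[:2]: 
        P=unproj_w(m,f["d"])[o["region"]];print(n,o["score"],np.array(o["location"])*[640,400],np.median(P,0),P.min(0),P.max(0))
delta(r.state(),[.5256,.2655,.34],14.25)
E
```

```text
d [-2.789  4.513 19.321] turn -0.07 | pos [ 0.4723 -0.2135  0.3451] head -16.57 tilt 0.43 F [ 0.3033  0.4079 -0.7294] t 31.8 w 0.015 j7 [-0.4   0.1   0.8   1.9  -0.08  1.17  0.14]
[[336.4191 154.7247]]
clip 0.71 [348.416 170.2  ] [ 0.5106 -0.2282  0.0069] [ 0.491  -0.2358  0.0026] [ 0.5243 -0.146   0.4151]
parts_dish 0.55 [361.728 164.68 ] [ 0.5259 -0.2275  0.0098] [ 0.4543 -0.3041 -0.002 ] [ 0.5986 -0.146   0.4151]
d [-8.278  0.092 47.36 ] turn -30.79 | pos [ 0.4701 -0.2121  0.3406] head -16.54 tilt 0.1 F [ 0.3598 -0.1463 -1.8324] t 31.95 w 0.0152 j7 [-0.4   0.1   0.8   1.9  -0.08  1.17  0.14]
```

>>> step_arm(
  series=[-1,0,5,-3.5,1,-2,0,10.5,-7,1,-3,0,16,-10.5,1,-4,0,22,-14,1,-5,0,28,-18,1],
)

```text
clock: 32.58
position: [0.5013, 0.0718, 0.3393]
tcp_rot: [-1.572, -0.018, 0.024]
contact_force: [1.1, 0.8, -0.9]
width: 0.0149
```

```bash
python3 - <<'E'
from plant import r
from h import *
delta(r.state(),[.5256,.2655,.32],14.25)
E
```

```text
d [ 2.965  1.891 19.3  ] turn -12.69 | pos [0.5013 0.0718 0.3393] head 1.56 tilt 0.23 F [ 1.1302  0.8176 -0.8541] t 32.575 w 0.0149 j7 [-0.72  0.07  0.53  1.92 -0.04  1.17 -0.15]
```

>>> step_arm(
  series=[0.6,0.2,5,-4,1,1.5,0.6,10,-8,1,2.3,1,15,-12,1,2.9,1.5,19,-12.7,1,2.9,1.9,19.2,-12.7,1],
)

```text
clock: 33.2
position: [0.5243, 0.2676, 0.319]
tcp_rot: [-1.562, -0.196, 0.204]
contact_force: [0.2, 0.1, -0.5]
width: 0.0152
```

>>> step_arm(
  series=[0,0,0,0,1,0,0,0,0,1,0,0,0,0,1,0,0,0,0,1,0,0,0,0,1],
)

```text
clock: 33.83
position: [0.5267, 0.2625, 0.323]
tcp_rot: [-1.562, -0.194, 0.193]
contact_force: [-0.9, -0.4, -1.8]
width: 0.015
```

```bash
python3 look.py 20 wrist; python3 z.py 20 160 250 270 390;python3 - <<'E'
from plant import r
from h import *
delta(r.state(),[.5256,.2655,.182],14.25)
E
```

```text
d [ -9.398   2.286 -26.812] turn 30.62 | pos [0.5267 0.2625 0.323 ] head 14.12 tilt 0.03 F [-0.856  -0.4259 -1.7732] t 33.825 w 0.015 j7 [-0.87  0.26  0.4   1.75 -0.11  1.16 -0.19]
k 6.666666666666667
d [-0.044 14.096  0.292] turn -0.12 | pos [0.5267 0.2627 0.323 ] head 14.13 tilt 0.03 F [ 0.5912  0.6616 -1.566 ] t 33.875 w 0.0148 j7 [-0.87  0.26  0.4   1.75 -0.11  1.16 -0.19]
```

View pics/wz20.png

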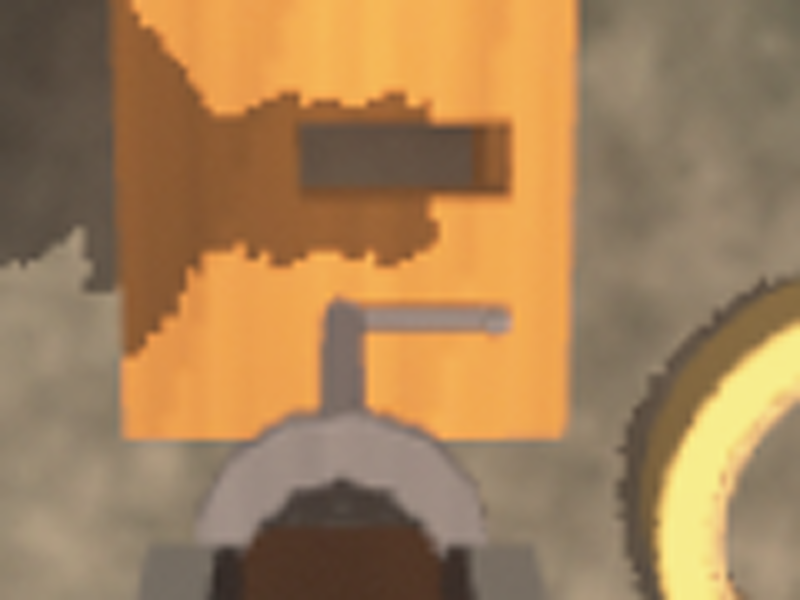

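>>> step_arm(
  series=[0,0.5,0.15,0,1,0,2,0.29,0,1,0,3.5,0.29,0,1,0,5,0.29,0,1,0,5.5,0.29,0,1],
)

```text
clock: 34.5
position: [0.525, 0.2651, 0.2655]
tcp_rot: [-1.564, -0.191, 0.196]
contact_force: [0.1, -0.5, -1.5]
width: 0.0154
```

>>> step_arm(
  series=[0,0,0,0,1,0,0,0,0,1,0,0,0,0,1,0,0,0,0,1,0,0,0,0,1],
)

```text
clock: 35.12
position: [0.526, 0.2657, 0.2679]
tcp_rot: [-1.562, -0.194, 0.194]
contact_force: [0.2, -0.4, -0.3]
width: 0.015
```

```bash
python3 look.py 21 wrist; python3 z.py 21 160 250 270 390;python3 - <<'E'
from plant import r
from h import *
delta(r.state(),[.5256,.2655,.182],14.25)
f=np.load("wrist21.npz");m=dict(intrinsics=f["K"],position=f["t"],attitude=f["a"])
Q=(unproj_w(m,f["d"])-f["pos"])@R.from_rotvec(f["rot"]).as_matrix()*1000
k=f["pos"][2]*1000-85
X=Q[(np.abs(Q[...,1]-k)<3)&(np.abs(Q[...,0])<60)&(Q[...,2]>-40)&(Q[...,2]<140)]
print("rack in tool",cv2.minAreaRect(X[:,[0,2]].astype(np.float32)))
S=Q[(Q[...,1]>k+12)&(Q[...,0]>-15)&(Q[...,0]<32)&(np.abs(Q[...,2])<20)]
print("slot pixels", len(S), (S*((k)/S[:,1:2])).min(0) if len(S) else 0)
E
```

```text
d [ -9.42   -3.219 -27.13 ] turn 30.65 | pos [0.526  0.2657 0.2679] head 14.15 tilt 0.03 F [ 0.2306 -0.4457 -0.3374] t 35.125 w 0.015 j7 [-0.86  0.32  0.38  1.8  -0.13  1.05 -0.18]
k 6.666666666666667
d [-0.043  8.583 -0.01 ] turn -0.1 | pos [0.526  0.2657 0.2678] head 14.15 tilt 0.01 F [ 0.2271  0.2843 -0.457 ] t 35.175 w 0.015 j7 [-0.86  0.32  0.38  1.8  -0.13  1.05 -0.18]
rack in tool ((-0.20639419555664062, 47.38984298706055), (71.0934066772461, 174.99346923828125), 0.35809049010276794)
slot pixels 185 [ -5.4005 182.9133 -13.7768]
```

View pics/wz21.png

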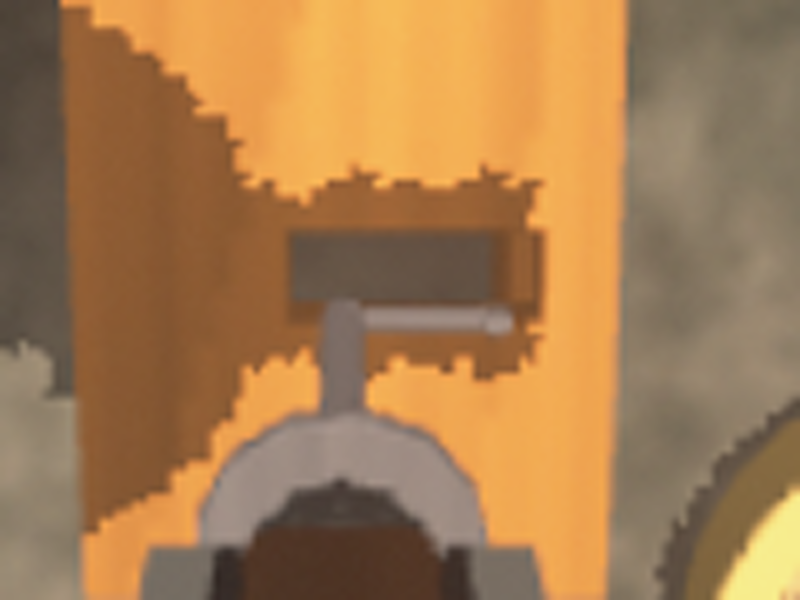

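>>> step_arm(
  series=[0,0.6,0,0,1,0,1.2,0,0,1,0,1.8,0,0,1,0,2.4,0,0,1,0,3,0,0,1],
)

```text
clock: 35.8
position: [0.5259, 0.2656, 0.2371]
tcp_rot: [-1.562, -0.194, 0.194]
contact_force: [0.4, -0.0, -0.6]
width: 0.0155
```

>>> step_arm(
  series=[0,1,0,0,1,0,2,0,0,1,0,3,0,0,1,0,4,0,0,1,0,4.5,0,0,1],
)

```text
clock: 36.42
position: [0.5256, 0.2655, 0.1916]
tcp_rot: [-1.563, -0.193, 0.195]
contact_force: [1.0, -0.6, 0.0]
width: 0.0149
```

>>> step_arm(
  series=[0,0.2,0,0,1,0,0.4,0,0,1,0,0.6,0,0,1,0,0.8,0,0,1,0,0.8,0,0,1],
)

```text
clock: 37.05
position: [0.5259, 0.2657, 0.1846]
tcp_rot: [-1.562, -0.194, 0.194]
contact_force: [-0.4, 0.0, -0.4]
width: 0.0151
```

```bash
python3 - <<'E'
from plant import r
from h import *
delta(r.state(),[.5256,.2655,.182],14.25)
E
```

```text
d [-0.028  0.257 -0.009] turn -0.1 | pos [0.5259 0.2657 0.1846] head 14.15 tilt 0.01 F [-0.4112  0.004  -0.4426] t 37.05 w 0.0151 j7 [-0.83  0.42  0.36  1.86 -0.18  0.9  -0.14]
```

Lower slowly until the collar rests.

>>> step_arm(
  series=[0,0.04,0,0,1,0,0.08,0,0,1,0,0.12,0,0,1,0,0.16,0,0,1,0,0.16,0,0,1],
)

```text
clock: 37.67
position: [0.5259, 0.2656, 0.183]
tcp_rot: [-1.562, -0.194, 0.194]
contact_force: [0.2, 0.0, -0.5]
width: 0.0152
```

>>> step_arm(
  series=[0,0.03,0,0,1,0,0.06,0,0,1,0,0.1,0,0,1,0,0.1,0,0,1,0,0.1,0,0,1],
)

```text
clock: 38.3
position: [0.526, 0.2657, 0.1822]
tcp_rot: [-1.562, -0.194, 0.194]
contact_force: [-0.2, -0.3, -0.9]
width: 0.0152
```

>>> step_arm(
  series=[0,0.03,0,0,1,0,0.06,0,0,1,0,0.08,0,0,1,0,0.08,0,0,1,0,0.08,0,0,1],
)

```text
clock: 38.92
position: [0.526, 0.2657, 0.1822]
tcp_rot: [-1.562, -0.194, 0.194]
contact_force: [-1.7, -1.3, 5.3]
width: 0.0149
```

>>> step_arm(
  series=[0,0.03,0,0,1,0,0.06,0,0,1,0,0.08,0,0,1,0,0.08,0,0,1,0,0.08,0,0,1],
)

```text
clock: 39.55
position: [0.5261, 0.2657, 0.1821]
tcp_rot: [-1.562, -0.193, 0.194]
contact_force: [-3.6, -1.6, 9.6]
width: 0.0154
```

>>> step_arm(
  series=[0,-0.06,0,0,1,0,-0.13,0,0,1,0,-0.13,0,0,1.7,0,-0.13,0,0,2.5,0,-0.13,0,0,4],
  force=30,
)

```text
clock: 40.17
position: [0.5258, 0.2657, 0.1813]
tcp_rot: [-1.562, -0.194, 0.194]
contact_force: [-0.0, -0.8, -0.5]
width: 0.0395
```

>>> step_arm(
  series=[0,0,0,0,6,0,0,0,0,8,0,-0.3,0,0,8,0,-1.5,0,0,8,0,-3,0,0,8],
)

```text
clock: 40.8
position: [0.526, 0.2656, 0.2128]
tcp_rot: [-1.562, -0.194, 0.194]
contact_force: [0.6, 0.5, -0.1]
width: 0.08
```

>>> step_arm(
  series=[0,-2,0,0,8,0,-5,0,0,8,0,-9,0,0,8,0,-11,0,0,8,0,-11,0,0,8],
)

```text
clock: 41.42
position: [0.5273, 0.2661, 0.3253]
tcp_rot: [-1.559, -0.198, 0.189]
contact_force: [-0.1, 0.9, 0.7]
width: 0.0798
```

```bash
python3 look.py 22 wrist top scene; python3 - <<'E'
from plant import r
from h import *
f=np.load("wrist22.npz");m=dict(intrinsics=f["K"],position=f["t"],attitude=f["a"])
P=unproj_w(m,f["d"]);X=P[(np.hypot(P[...,0]-.525,P[...,1]-.265)<.04)&(P[...,2]>.15)&(P[...,2]<.17)];print(cv2.minAreaRect((X[:,:2]*1000).astype(np.float32)),np.median(X[:,2]))
for c in ["top","scene"]:
    f=np.load(c+"22.npz");f0=np.load(c+"0.npz");Pc=cloud(f["d"],r.camera_model(c))
    for q in ["clip","parts_dish","hook_pick","straight_pick","pliers_red","spanner_13","oak_block"]:
        for o in r.regions_of(q,c)[:1]: print(c,q,round(o["score"],2),np.median(Pc[o["region"]],0))
E
python3 - <<'E'
import cv2,numpy as np
a=cv2.imread("pics/top22.png")[100:300,150:450];b=cv2.imread("pics/scene22.png")[100:300,180:480]
cv2.imwrite("pics/m22.png",np.hstack([cv2.resize(a,(400,267)),cv2.resize(b,(400,267))]))
E
```

```text
d [ -9.564   2.406 -27.143] turn 30.63 | pos [0.5273 0.2661 0.3253] head 14.13 tilt 0.38 F [-0.1175  0.9475  0.7432] t 41.425 w 0.0798 j7 [-0.87  0.26  0.4   1.74 -0.11  1.16 -0.2 ]
((525.769775390625, 266.2618408203125), (22.264373779296875, 21.747629165649414), 12.886201858520508) 0.1617844852392742
top parts_dish 0.92 [ 0.525  -0.2327  0.0096]
top hook_pick 0.58 [0.5206 0.2605 0.1406]
top pliers_red 0.89 [0.3544 0.119  0.0096]
top spanner_13 0.91 [ 0.3756 -0.0622  0.0055]
top oak_block 0.73 [ 0.3695 -0.1583  0.0352]
scene clip 0.55 [ 0.512  -0.2189  0.0075]
scene parts_dish 0.7 [ 0.5322 -0.227   0.0103]
scene hook_pick 0.72 [ 0.5667 -0.067   0.0361]
scene straight_pick 0.54 [0.4999 0.3472 0.1146]
scene pliers_red 0.58 [0.3507 0.1205 0.0086]
scene spanner_13 0.84 [ 0.3715 -0.0661  0.0064]
scene oak_block 0.7 [ 0.3629 -0.1673  0.0352]
```

View pics/wrist22.png

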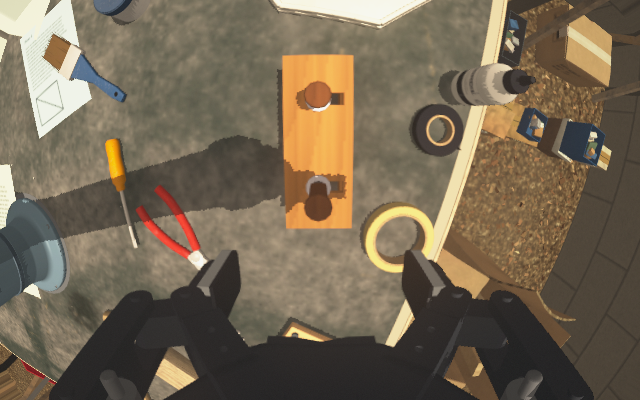

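View pics/m22.png

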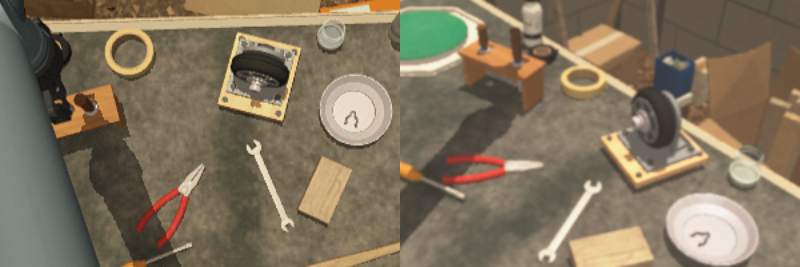

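The wrist view shows the pick upright in its slot, pommel at (318,206). The top and scene views show the clip lying flat in the dish. All is at rest, so I'm handing in.

```bash
python3 - <<'E'
from plant import r
print(r.finish_job()); print(r.state()["clock"])
E
```

```text
the job is handed in; nothing more can be done
None
the job is handed in; nothing more can be done
```

The clip is off the axle and lying in the steel dish, and the hooked pick is back upright in its own slot. I handed the job in at about 41 s of the 72 s; it reports no verdict.

- **Drawing the clip:** I touched the hook off on the axle end at about 8 N. I then fed it through the eye to the washer at about 1–2 N and drew the clip straight up. The highest pull I read was about 8–9 N, below the stated 10–15 N. Readings came only at the end of each move, so brief peaks in between were not seen.
- **Laying it down:** My first try at laying the clip down failed because it tipped back onto the hook. I lifted it, stood it on its legs and drew the hook out, and it then fell flat, about 15 mm from the dish centre.
- **Last checks:** The pick's pommel is within about 1 mm of its first position and at the right height. The dish, pliers, spanner, oak block and straight pick are where they were, to within the cameras' accuracy. The gripper is open and clear of everything.
- **Disagreements:** The networks missed the clip and the straight pick in the last top picture, and in the scene picture one mistook the wheel stand for the hooked pick. In the pictures the clip shows in the dish (both views) and both picks stand in the rack (scene and wrist views).

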